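# Clear and close the gel caster

## Robot

A 7-joint arm with a two-finger parallel gripper is mounted at the origin on a cart in front of the work surface, level with it; the furniture and walls round the work are solid. World frame = base frame: x ahead of the robot, y to its left, z up, the work surface at z = 0. Lengths are in mm, angles in rad, forces in N, time in s.
With the tool pointing down it reaches from about 350 to 900 mm from the base axis. Payload 19.9 kg.
Tool frame: the origin (TCP) lies at the very end of the fingers, on their centre line; the grasp point (between the pads) lies 19 mm behind it; z points along the fingers, y is the line along which they close (so a half turn about z gives the same grasp; the last joint's range is limited). The gripper opens to 85 mm and grips with 20 to 120 N. Pads are 22 mm wide; open, the fingers measure 114 mm over their backs; the gripper's body (76 mm by 85 mm) begins 54 mm behind the grasp point. The pads swing forward as they close: fully open they stand 13 mm farther back than shut.
Start: joints at [-1.23, 0.417, -0.01, 1.614, 0.005, 1.111, -0.053], TCP at [232.858, 579.982, 231.26] pointing down, gripper open.
Joint ranges: [-2.81, 2.81], [-0.39, 2.02], [-1.27, 1.25], [0.06, 2.57], [-1.19, 4.33], [0.19, 2], [-2.82, 2.82]. Speed limits (rad/s): [1.89, 1.89, 2.39, 2.39, 3.01, 3.01, 3.01].

## Interface

Orientations are given as a unit quaternion [w, x, y, z].
In Python, from bench import r gives the robot as it stands.
- The arm moves only by the tool drive_tool, never from a script. Its arguments are lists of equal length, an entry for each row: "dp": the shift along the world's x, y, z in mm, a list of three; "delta_rot": the turn, a rotation vector about the world's x, y, z in rad, a list of three; "hand": the closure in counts, from 0 (fully open) to 255 (shut). A call has exactly 5 rows; each row shifts and turns the commanded pose from where the row before left it; what a row does not reach is not made up. A row lasts 1/12 s, in which the tool goes at most 41.7 mm and 7.16 degrees, less where a joint would pass 70% of its speed; a pose out of reach is approached as far as the arm can. A call with a gripper value outside its range is refused whole. The fingers move at their own pace and stop on an object; "grip_force" is the grip in N (left out, the last holds). Time passes only in rows, so rows that do not move let the fingers close, or fill a call up. It gives the time, the measured TCP pose, the force, the opening and the grip force at its end, in the units of the state.
- r.get_state(): the state, without advancing time (a new reading comes with each control period).
- r.grab_frame(name): name is "scene" or "top" or "wrist"; returns the picture (420x560x3 uint8, red, green, blue); there is no depth.
- r.camera_params(name): a dict with "intrinsics" (3x3 intrinsics, pixels), "view" (4x4, takes a point from world to camera coordinates); the wrist camera has in their place "hand_eye" (4x4, takes a point from camera to tool coordinates, whose origin is the TCP and whose axes are the flange's). Camera axes: x right, y down, z forward; pixel columns grow to the right and rows downward; lengths in mm; the calibration is good to about 2 mm. A picture is of the moment at which its call begins: read the wrist's pose just before it. camera_params takes no time and is no camera call.
- r.finish_job(): hands the job in; it is judged then, once.
The state is a dict: "time_s": time; "q": joint angles; "joint_vel": joint speeds; "joint_torque": joint torques, N m; "tool_pos": TCP position; "ee_rot": TCP orientation; "wrist_force": force on the tool from outside, world axes, zero at the start; "wrist_torque": the same for the moment, N m; "width": finger opening in mm; "finger_force": force on a finger pad.
Only numpy, scipy, OpenCV 4.12 (cv2) and the standard library are available. Lean on these libraries where they do the work, as an engineer would, in place of code of your own. Each camera call takes 0.05 s, during which the arm holds its last target. There are 200 camera calls.

## Task

Get the gel caster ready for pouring: stand the two bottles that were left in its bay and in the gel tray upright in the grey spill tray, beside the slim bottle already there. Slide the caster's gate back, set the gel tray flat and lengthwise in the bay between the ribs, and push the gate fully home so that the tray is shut tight between the gate and the fixed end wall. Tip no bottle over, knock nothing over, and leave the slim bottle and everything else on the bench where it is.

Things in the scene. Friction and masses are not known exactly. Their poses are not given: they have to be found in the camera images.
- caster: Fixed gel caster, long along its x. White base plate 6 mm thick, x = -94 to +102 mm, y = -59 to +59; origin on the bench. Fixed end wall at +x: gasket face at x = +80 mm, top 48 mm above the bench. Sliding gate at the -x end. Bay floor between them 6 mm above the bench; low ribs beside it, inner faces at y = +-37 mm, 5 mm thick, tops 13 mm above the bench; plate is free beyond them.
- bay_seat (a point): Point on the bay floor (caster frame x = +30 mm, y = 0, z = 6 mm), axes parallel to the caster's: the middle of the gel tray's underside lies here once the tray is pressed against the fixed wall.
- gate (a joint): Sliding gate, m: 0 = fully back at its stop, grows as it slides along the caster's +x toward the fixed wall; bay length = 0.140 - value. Starts part-closed (bay 90 to 104 mm: too short to lower the tray in). Reads 0.040 with the tray clamped; an empty bay lets it go to 0.060. Takes about 2.5 N to move, stays where left.
- gate_tab (a point): Middle of the gate's upright pull tab, 62 mm above the bench; moves with the gate, axes as the caster's. Tab 12 mm thick (x), 36 mm wide (y), from 46 to 76 mm above the bench; under it the gate is a plate 68 mm wide, 12 mm thick plus a 3 mm gasket on the bay side (gasket face 9 mm from this point toward +x).
- gel_tray_mid (a point): Centre (15 mm above the underside) of the loose clear gel tray: a channel 100 mm long (x), 66 mm wide (y), 30 mm high; floor 6 mm thick, side walls 4 mm thick along both long sides with comb notches, both ends open, 58 mm wide inside; same after half a turn. About 90 g. Starts flat on the bench with a bottle standing in it.
- dropper_mid (a point): Centre, half-way up, of a loose round clear bottle with a black cap: 48 mm diameter, 105 mm high; straight-sided cap 34 mm in diameter over its top 22 mm; about 120 g. z points to its cap. Stands either in the caster's bay or in the gel tray (in both on a floor 6 mm above the bench).
- jar_mid (a point): Centre, half-way up, of a loose round white bottle with a white cap: 43 mm diameter, 82 mm high, straight body, narrower cap 31 mm in diameter over its top 19 mm; about 70 g. z points to its cap. Stands in the other of those two places.
- amber_mid (a point): Centre, half-way up, of the slim amber bottle, 33 mm diameter, 112 mm high, that already stands loose somewhere in the spill tray; leave it there.
- spill_tray: Grey open spill tray, fixed, 208 mm (its x) by 134 mm (its y), 22 mm high, walls and floor 4 mm thick (inside 200 x 126 mm). Origin on the bench under its middle.
- marker: Bystander: black felt marker lying beside the gel tray's end, 140 (x) x 14 x 16 mm. Origin in the middle of its underside.
- calculator: Bystander: pocket calculator, 104 (x) x 73 x 14 mm, flat on the bench. Origin in the middle of its underside.
- lab_timer: Bystander: bench timer, 64 x 68 x 18 mm, flat on the bench. Origin in the middle of its underside.
- tub: Bystander: grey tub with lid, 68 x 60 x 88 mm high, standing behind the work. Origin in the middle of its underside.
- red_box: Bystander: tall card box, 61 x 54 x 98 mm high, standing behind the work. Origin in the middle of its underside.
- tube: Bystander: capped plastic tube standing on its own foot in front of the work, 34 mm diameter (cap), 86 mm high. Origin in the middle of its underside.
- square_bottle: Bystander: square bottle with a wide cap, 45 x 45 x 92 mm high, standing at the front of the bench. Origin in the middle of its underside.
- pipette_stand: Fixed equipment: carousel stand with hanging pipettes behind the middle of the work, 185 x 199 mm over its arms, 376 mm high; the arms and pipettes overhang about 95 mm all round its post, so keep the gripper and wrist in front of it when crossing. Origin in the middle of its underside.
- power_supply: Fixed equipment behind and to the right of the work: electrophoresis supply, 245 (x) x 111 x 262 mm high, with a screen above it. Origin in the middle of its underside.
- thermo_mixer: Fixed equipment behind the work: heating block shaker, 268 (x) x 220 x 133 mm high. Origin in the middle of its underside.
- mini_centrifuge: Fixed equipment to the right of the work: centrifuge, 194 (x) x 215 x 154 mm high. Origin in the middle of its underside.
- white_tape: Bystander: roll of label tape, 55 mm diameter, 13 mm high, flat behind the work. Origin in the middle of its underside.
Not all that is in view belongs to the job. Leave any yellow look-alike of the part that bears dropper_mid alone.

How it is judged (in metres and radians):
At the end, for the whole second after the job is handed in: Three bottles stand upright (7 degrees) in the spill tray; the gel tray lies flat in the bay, square within 3 degrees, middle within 3 mm lengthwise and 6 mm sideways of the seat; gate pushed home on it (joint 0.0375 to 0.0425); all at rest (x of dropper_mid in the frame of spill_tray between -0.086 and 0.086 m and y of dropper_mid in the frame of spill_tray between -0.05 and 0.05 m and z of dropper_mid in the frame of spill_tray below 0.0625 m and angle between each of dropper_mid, jar_mid, amber_mid's own z axis and vertical below 0.12 rad and x of jar_mid in the frame of spill_tray between -0.086 and 0.086 m and y of jar_mid in the frame of spill_tray between -0.05 and 0.05 m and z of jar_mid in the frame of spill_tray below 0.051 m and x of amber_mid in the frame of spill_tray between -0.086 and 0.086 m and y of amber_mid in the frame of spill_tray between -0.05 and 0.05 m and z of amber_mid in the frame of spill_tray below 0.066 m and x of gel_tray_mid in the frame of bay_seat between -0.003 and 0.003 m and y of gel_tray_mid in the frame of bay_seat between -0.006 and 0.006 m and z of gel_tray_mid in the frame of bay_seat below 0.0175 m and angle between gel_tray_mid's own z axis and vertical below 0.04 rad and angle between the x axis of gel_tray_mid and the x axis of caster, either way round below 0.05 rad and value of joint gate between 0.0375 and 0.0425 m and linear speed of each of dropper, jar, amber, gel_tray below 0.02 m/s); the robot touches nothing.
It fails at once if a bottle is tipped over (angle between any of dropper_mid, jar_mid, amber_mid's own z axis and vertical above 0.6 rad).
It fails at once if the slim bottle in the spill tray is shoved by more than 4 cm (distance of amber_mid from where it was at the start of the episode above 0.04 m).
It fails at once if a bystander is knocked over (angle between any of tube, square_bottle, tub, red_box's own z axis and vertical above 0.6 rad).
It fails at once if a bystander on the bench is moved by more than 3 cm (distance of any of marker, calculator, lab_timer, tub, red_box, white_tape, tube, square_bottle from where it was at the start of the episode above 0.03 m).
It also fails if it takes over 72 s, if anything falls off the work surface, if the arm or the gripper's body presses on something with over 40 N, if the wrist force passes 120 N, or if a joint passes its speed limit or range.

## Working session

There is one attempt and no reset: what is moved stays moved. The work goes in short steps, Python scripts to look and compute and a tool call to move; the robot and the scene stay as the last step left them, time stands still between calls to the robot, and variables do not carry over. Pictures are saved under pics/ and viewed, at most 10 in all, crops included, and the job is handed in when it is done.

Besides the shell and the picture viewer there is one more tool, called after "Call:" as a command line: name --argument value ..., lists and objects as JSON in quotes. drive_tool: Moves the arm, as the interface text tells. Its arguments: {"type":"object","properties":{"dp":{"type":"array"},"delta_rot":{"type":"array"},"hand":{"type":"array"},"grip_force":{"type":"number"}},"required":["dp","delta_rot","hand"]}

```bash
mkdir -p pics; ls; cat > h.py <<'E'
import numpy as np, cv2
from bench import r
def save(n,f,im=None):
    im=r.grab_frame(n) if im is None else im
    cv2.imwrite('pics/'+f,im[:,:,::-1]); return im
def ray(n,u,v,z):
    p=r.camera_params(n);K=np.array(p['intrinsics']);V=np.array(p['view'])
    R,t=V[:3,:3],V[:3,3];o=-R.T@t;d=R.T@np.linalg.inv(K)@np.array([u,v,1.])
    return (o+d*(z-o[2])/d[2]).round(1)
def proj(n,P):
    p=r.camera_params(n);K=np.array(p['intrinsics']);V=np.array(p['view'])
    c=K@(V[:3,:3]@np.array(P,float)+V[:3,3]);return (c[:2]/c[2]).round(1)
E
python3 - <<'E'
from h import *
a=save('top','top0.png');b=save('scene','scene0.png')
np.save('top.npy',a);np.save('scene.npy',b)
for n in('top','scene'):
    p=r.camera_params(n);V=np.array(p['view']);print(n,p['intrinsics'],-V[:3,:3].T@V[:3,3],V[:3,:3].round(3).tolist())
s=r.get_state();print(s)
cv2.imwrite('pics/top0b.png',cv2.resize(a[:,:,::-1],(800,600),interpolation=cv2.INTER_CUBIC))
cv2.imwrite('pics/scene0b.png',cv2.resize(b[:,:,::-1],(800,600),interpolation=cv2.INTER_CUBIC))
E
```

```text
pics
top [[433.02096198   0.         280.22667441]
 [  0.         433.02096198 208.34010412]
 [  0.           0.           1.        ]] [ 444.63477388  -77.28887745 1617.95863872] [[-0.012, -1.0, 0.004], [-0.998, 0.012, -0.057], [0.057, -0.004, -0.998]]
scene [[432.15333062   0.         278.48422918]
 [  0.         432.15333062 214.77547344]
 [  0.           0.           1.        ]] [ -21.3300826  -795.65074712  873.74029566] [[0.79, -0.613, -0.004], [-0.405, -0.518, -0.753], [0.46, 0.597, -0.658]]
{'time_s': 0.1, 'q': array([-1.23046741,  0.41791066, -0.01026917,  1.61412758,  0.00471439,
        1.11069291, -0.05299837]), 'joint_vel': array([-0.00125574, -0.00371973, -0.00123741, -0.00294519, -0.00020993,
        0.00144419,  0.00098473]), 'joint_torque': array([ 9.81050689e-04, -8.65820503e+01,  6.80100694e-01, -4.35636485e+01,
        1.92353921e-02,  4.99617876e-03, -2.28275928e-05]), 'tool_pos': array([232.798909  , 579.68282453, 230.71952853]), 'ee_rot': array([-4.98365628e-05,  1.89764078e-01,  9.81829559e-01, -5.55738777e-04]), 'wrist_force': array([ 0.19373718, -0.15380304,  0.17372959]), 'wrist_torque': array([-0.02175144,  0.02066302, -0.02130268]), 'finger_force': 0.0, 'width': 85.12942941978422}
```

View pics/top0b.png

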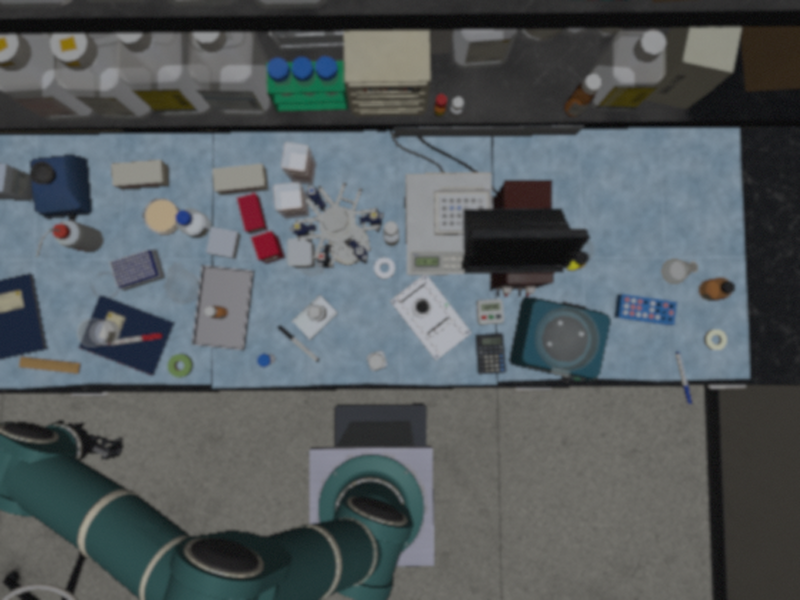

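View pics/scene0b.png

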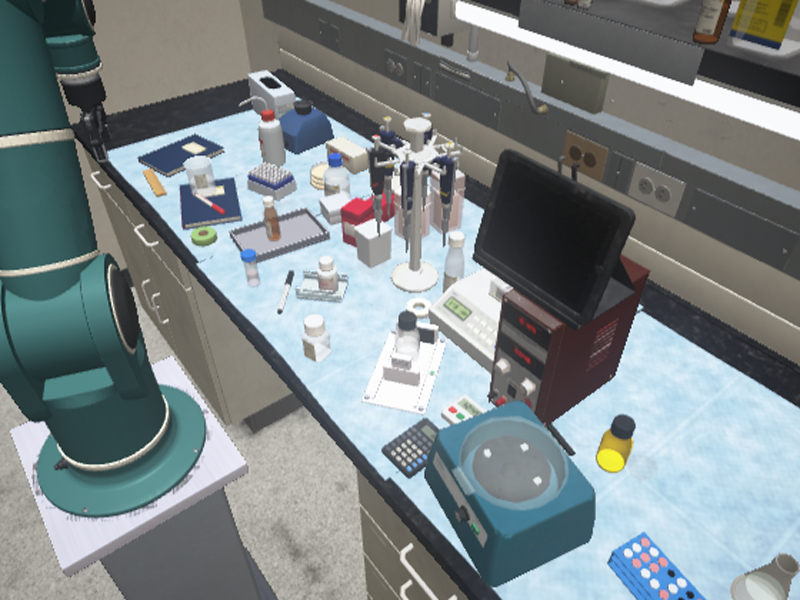

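The top view shows the spill tray near (156,215) in the 560x420 frame. The gel tray with the white jar is at (221,222), the caster with the black-capped dropper at (301,222), and the square bottle in front at (264,252). Next I'll zoom in and cast rays.

```bash
python3 - <<'E'
from h import *
a=np.load('top.npy');b=np.load('scene.npy')
c=a[175:275,125:365,::-1]
cv2.imwrite('pics/topc.png',cv2.resize(c,(792,330),interpolation=cv2.INTER_CUBIC))
c=b[130:300,155:325,::-1]
cv2.imwrite('pics/scc.png',cv2.resize(c,(600,600),interpolation=cv2.INTER_CUBIC))
for n,u,v,z in [('spill',223,308,22),('jarcap',317,311,88),('geltray',316,317,30),('caster',430,318,6),('dropcap',423,306,111),('timer',490,312,18),('calc',490,353,14),('sq',377,360,92),('tube',264,360,86),('marker',298,343,16),('standpost',337,220,376)]:
    print(n,ray('top',u/1.42857,v/1.42857,z))
p=r.camera_params('wrist');print(p)
E
```

```text
spill [514.8 373.6  22. ]
jarcap [501.7 122.7  88. ]
geltray [488.5 132.9  30. ]
caster [ 483.  -160.7    6. ]
dropcap [ 510.  -138.7  111. ]
timer [ 496.4 -315.7   18. ]
calc [ 390.5 -314.1   14. ]
sq [379.4 -24.6  92. ]
tube [382.5 254.1  86. ]
marker [422.3 181.5  16. ]
standpost [674.8  43.8 376. ]
{'intrinsics': array([[292.43453029,   0.        , 282.62754985],
       [  0.        , 292.43453029, 210.05794592],
       [  0.        ,   0.        ,   1.        ]]), 'hand_eye': array([[-2.76575228e-04, -9.59618867e-01, -2.81303314e-01,
         7.19625717e+01],
       [ 9.99999891e-01, -3.70983188e-04,  2.82354542e-04,
         6.75530434e-01],
       [-3.75311546e-04, -2.81303205e-01,  9.59618865e-01,
        -1.41965743e+02],
       [ 0.00000000e+00,  0.00000000e+00,  0.00000000e+00,
         1.00000000e+00]])}
```

View pics/topc.png

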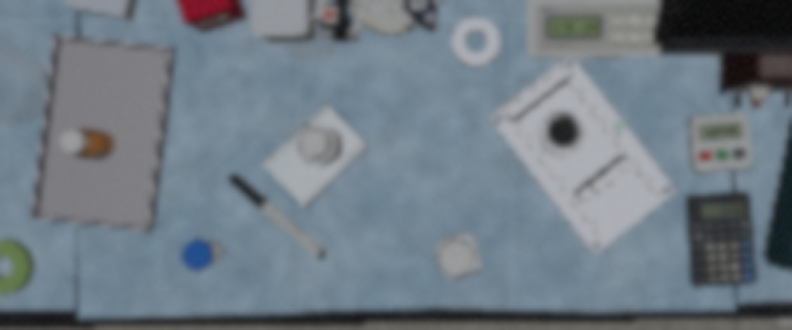

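Call:
drive_tool --dp '[[12, -30, 10], [12, -30, 10], [12, -30, 10], [12, -30, 10], [12, -30, 10]]' --delta_rot '[[0, 0, -0.06], [0, 0, -0.06], [0, 0, -0.06], [0, 0, -0.06], [0, 0, -0.06]]' --hand '[0, 0, 0, 0, 0]'

```text
time_s: 0.52
tool_pos: [293.1, 428.3, 281.4]
ee_rot: [-0.0, 0.336, 0.942, -0.0]
wrist_force: [1.2, 1.0, 0.3]
width: 85.3
finger_force: 0.0
```

Call:
drive_tool --dp '[[12, -30, 10], [12, -30, 10], [12, -30, 10], [12, -30, 10], [12, -30, 10]]' --delta_rot '[[0, 0, -0.06], [0, 0, -0.06], [0, 0, -0.06], [0, 0, -0.06], [0, 0, -0.06]]' --hand '[0, 0, 0, 0, 0]'

```text
time_s: 0.93
tool_pos: [353.0, 278.3, 331.6]
ee_rot: [-0.0, 0.473, 0.881, -0.0]
wrist_force: [1.1, -0.1, 0.2]
width: 85.3
finger_force: 0.0
```

Call:
drive_tool --dp '[[12, -30, 0], [12, -30, 0], [12, -30, 0], [12, -30, 0], [0, 0, 0]]' --delta_rot '[[0, 0, -0.06], [0, 0, -0.06], [0, 0, -0.06], [0, 0, -0.06], [0, 0, 0]]' --hand '[0, 0, 0, 0, 0]'

```text
time_s: 1.35
tool_pos: [402.5, 154.8, 331.4]
ee_rot: [0.0, 0.578, 0.816, 0.0]
wrist_force: [0.7, -0.8, 0.5]
width: 85.2
finger_force: 0.0
```

```bash
cat >> h.py <<'E'
from scipy.spatial.transform import Rotation as Ro
def wpose():
    s=r.get_state();q=s['ee_rot'];R=Ro.from_quat([q[1],q[2],q[3],q[0]]).as_matrix()
    T=np.eye(4);T[:3,:3]=R;T[:3,3]=s['tool_pos'];return T
def wgrab(f):
    T=wpose();im=save('wrist',f+'.png');np.save(f+'.npy',im);np.save(f+'_T.npy',T);return im,T
def wray(T,u,v,z):
    p=r.camera_params('wrist');C=T@np.array(p['hand_eye']);o=C[:3,3]
    d=C[:3,:3]@np.linalg.inv(np.array(p['intrinsics']))@np.array([u,v,1.])
    return (o+d*(z-o[2])/d[2]).round(1)
def wproj(T,P):
    p=r.camera_params('wrist');C=np.linalg.inv(T@np.array(p['hand_eye']))
    c=np.array(p['intrinsics'])@(C[:3,:3]@np.array(P,float)+C[:3,3]);return (c[:2]/c[2]).round(1)
E
python3 - <<'E'
from h import *
im,T=wgrab('w1');print(T.round(3),r.get_state()['q'].round(3))
cv2.imwrite('pics/w1b.png',cv2.resize(im[:,:,::-1],(800,600),interpolation=cv2.INTER_CUBIC))
E
```

```text
[[-3.32000e-01  9.43000e-01  0.00000e+00  4.02501e+02]
 [ 9.43000e-01  3.32000e-01 -0.00000e+00  1.54763e+02]
 [-0.00000e+00  0.00000e+00 -1.00000e+00  3.31441e+02]
 [ 0.00000e+00  0.00000e+00  0.00000e+00  1.00000e+00]] [-0.825 -0.043  0.37   1.938  0.016  1.243 -0.117]
```

View pics/w1b.png

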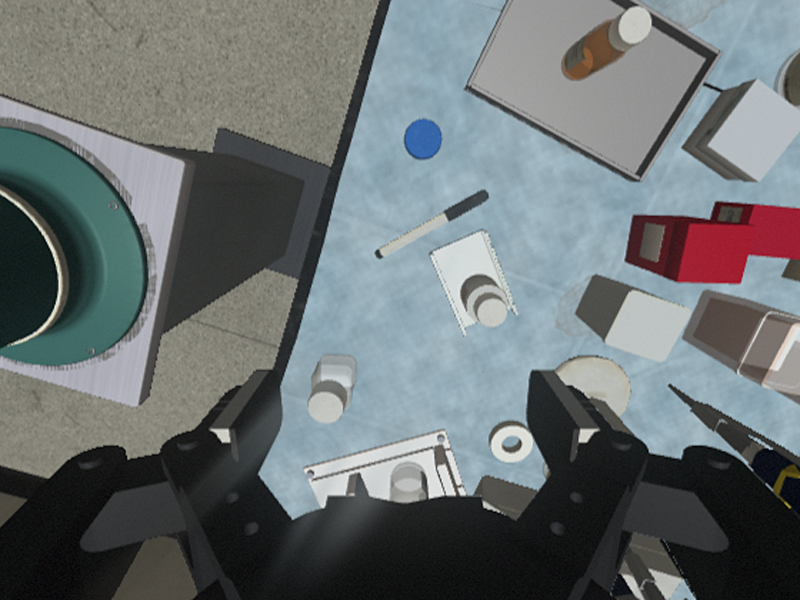

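Wrist view at 800x600: the gel tray with the jar is at (475,285) and the marker at (432,225). The spill tray rim corners are at (467,88), (640,180) and (718,52), with the amber's base at (575,68). The caster is half hidden, so I'll move over it.

Call:
drive_tool --dp '[[5, -37, 0], [5, -37, 0], [5, -37, 0], [5, -37, 0], [5, -37, 0]]' --delta_rot '[[0, 0, -0.05], [0, 0, -0.05], [0, 0, -0.05], [0, 0, -0.05], [0, 0, -0.05]]' --hand '[0, 0, 0, 0, 0]'

```text
time_s: 1.82
tool_pos: [425.6, -26.1, 331.3]
ee_rot: [-0.0, 0.672, 0.741, 0.0]
wrist_force: [1.1, -0.1, 0.8]
width: 85.1
finger_force: 0.0
```

Call:
drive_tool --dp '[[5, -37, 0], [5, -37, 0], [0, 0, 0], [0, 0, 0], [0, 0, 0]]' --delta_rot '[[0, 0, -0.05], [0, 0, -0.05], [0, 0, 0], [0, 0, 0], [0, 0, 0]]' --hand '[0, 0, 0, 0, 0]'

```text
time_s: 2.23
tool_pos: [435.9, -98.1, 331.0]
ee_rot: [-0.0, 0.707, 0.707, -0.0]
wrist_force: [0.1, 0.4, -0.1]
width: 85.0
finger_force: 0.0
```

```bash
python3 - <<'E'
from h import *
T=np.load('w1_T.npy');k=1/1.42857
for n,u,v,z in [('sp1',467,88,22),('sp2',640,180,22),('sp3',718,52,22),('ambbase',575,68,4),('ambtop',634,25,116),('jartop',491,310,88),('g1',430,253,30),('g2',485,231,30),('g3',517,313,30),('g4',465,334,30),('mk1',378,254,10),('mk2',486,194,10),('tube',423,138,86)]:
    print(n,wray(T,u*k,v*k,z))
im,T=wgrab('w2');print(T.round(3))
cv2.imwrite('pics/w2b.png',cv2.resize(im[:,:,::-1],(800,600),interpolation=cv2.INTER_CUBIC))
E
```

```text
sp1 [408.9 323.   22. ]
sp2 [610.6 302.   22. ]
sp3 [624.3 431.9  22. ]
ambbase [505.9 380.    4. ]
ambtop [504.4 383.2 116. ]
jartop [498.9 134.9  88. ]
g1 [430.6 159.2  30. ]
g2 [477.2 200.4  30. ]
g3 [545.7 128.   30. ]
g4 [500.3  85.5  30. ]
mk1 [378.4 135.9  10. ]
mk2 [467.5 236.3  10. ]
tube [383.2 259.6  86. ]
[[-0.00000e+00  1.00000e+00 -1.00000e-03  4.35865e+02]
 [ 1.00000e+00  0.00000e+00 -0.00000e+00 -9.81420e+01]
 [-0.00000e+00 -1.00000e-03 -1.00000e+00  3.30999e+02]
 [ 0.00000e+00  0.00000e+00  0.00000e+00  1.00000e+00]]
```

View pics/w2b.png

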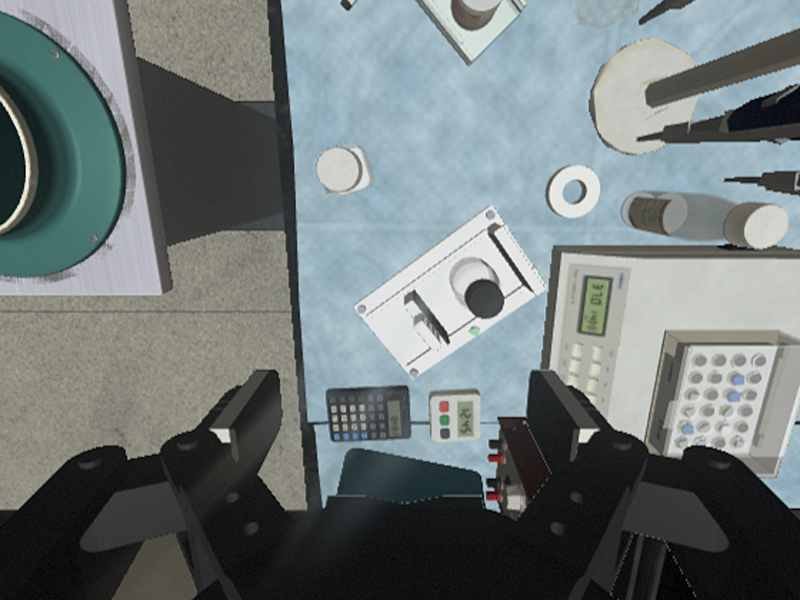

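The caster plate corners in the 800x600 view are (490,206), (547,290), (412,378) and (355,307). The dropper cap top is at (486,298), the gate near (430,318), and the fixed wall's gasket runs (492,228)-(540,290).

```bash
python3 - <<'E'
from h import *
T=np.load('w2_T.npy');k=1/1.42857
P={}
for n,u,v,z in [('c1',490,206,6),('c2',547,290,6),('c3',412,378,6),('c4',355,307,6),('cap',486,298,111),('wallA',492,228,48),('wallB',540,290,48),('timer',455,415,18),('calc',368,413,14),('sq',340,170,92)]:
    P[n]=wray(T,u*k,v*k,z);print(n,P[n])
c=sum(P['c%d'%i] for i in(1,2,3,4))/4
d=(P['c1']+P['c2']-P['c3']-P['c4'])/2;a=np.arctan2(d[1],d[0]);e=P['c1']-P['c2']
print('mid',c,'len',np.hypot(*d[:2]),'ang',a,np.degrees(a),'w',np.hypot(*e[:2]),'ang2',np.degrees(np.arctan2(e[1],e[0]))-90)
# predicted tab top edges, gate values .036..050
ux=np.array([np.cos(a),np.sin(a),0]);uy=np.array([-ux[1],ux[0],0]);o=c-4*ux;o[2]=0;print('origin',o)
for g in(36,43,50):
    print(g,[(wproj(T,o+(-69+g+s*6)*ux+t*18*uy+[0,0,76])*1.42857).round() for s,t in((1,1),(1,-1),(-1,1),(-1,-1))])
print('gasket wall',[(wproj(T,o+80*ux+t*34*uy+[0,0,48])*1.42857).round() for t in(1,-1)])
b=np.load('w2.npy')
cv2.imwrite('pics/w2c.png',cv2.resize(b[140:270,240:390,::-1],(690,598),interpolation=cv2.INTER_CUBIC))
E
```

```text
c1 [529.6 -55.5   6. ]
c2 [ 601.  -150.4    6. ]
c3 [ 445.5 -262.7    6. ]
c4 [ 378.3 -171.1    6. ]
cap [ 509.6 -129.9  111. ]
wallA [524.4 -74.5  48. ]
wallB [ 578.8 -139.2   48. ]
timer [ 498.7 -306.9   18. ]
calc [ 390.9 -306.7   14. ]
sq [379.9 -19.4  92. ]
mid [ 488.6   -159.925    6.   ] len 191.09202625960086 ang 0.6388959814751975 36.606043286397245 w 118.76013640948716 ang2 36.95673860589007
origin [ 485.38898166 -162.3102382     0.        ]
36 [array([421., 321.]), array([442., 348.]), array([412., 328.]), array([432., 354.])]
43 [array([427., 317.]), array([447., 344.]), array([417., 324.]), array([438., 350.])]
50 [array([433., 313.]), array([453., 340.]), array([423., 320.]), array([443., 347.])]
gasket wall [array([496., 241.]), array([531., 292.])]
```

View pics/w2c.png

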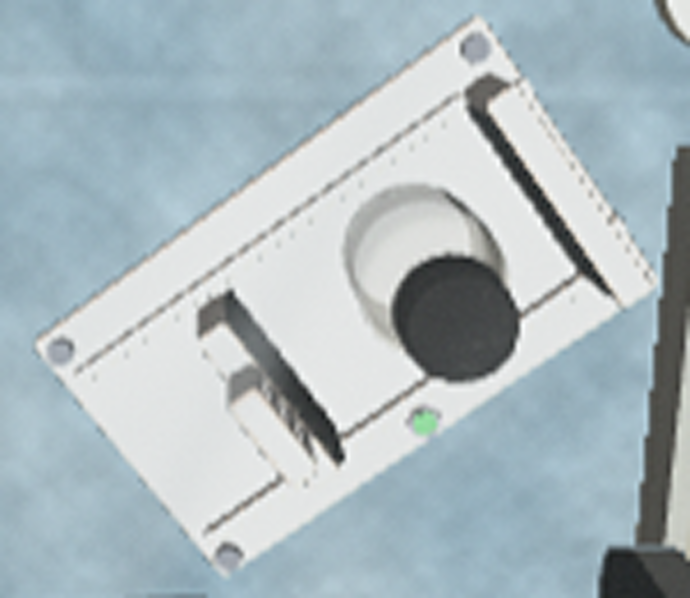

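```bash
python3 - <<'E'
from h import *
T=np.load('w2_T.npy')
f=lambda u,v,z:wray(T,240+u/4.6,140+v/4.6,z)
c1,c4,c3=f(478,15,6),f(38,345,6),f(225,577,6)
d=c1-c4;e=c4-c3;print(c1,c4,c3,np.hypot(*d[:2]),np.hypot(*e[:2]),np.degrees(np.arctan2(d[1],d[0])),np.degrees(np.arctan2(e[1],e[0]))-90)
a=np.arctan2(d[1],d[0]);ux=np.array([np.cos(a),np.sin(a),0]);uy=np.array([-ux[1],ux[0],0])
mid=(c1+c3)/2;o=mid-4*ux;o[2]=0;print('origin',o,'ang',a)
def loc(p):return ((p-o)@ux).round(1),((p-o)@uy).round(1)
for n,u,v,z in[('tab',277,430,76),('tabbackL',230,400,76),('gasket top L',233,290,46),('gasket bot R',342,462,46),('cap',457,318,111),('wallgasL',468,100,48),('wallgasR',612,297,48)]:
    p=f(u,v,z);print(n,p,loc(p))
E
```

```text
[530.9 -54.1   6. ] [ 377.9 -171.3    6. ] [ 446.5 -264.3    6. ] 192.72996653348955 115.56366210881345 37.45258681281295 36.41376227424803
origin [ 485.52457269 -161.63241883    0.        ] ang 0.6536709532725952
tab [ 460.9 -177.5   76. ] (np.float64(-29.2), np.float64(2.4))
tabbackL [ 446.1 -167.5   76. ] (np.float64(-34.9), np.float64(19.3))
gasket top L [ 447.5 -139.9   46. ] (np.float64(-17.0), np.float64(40.4))
gasket bot R [ 485.2 -200.6   46. ] (np.float64(-24.0), np.float64(-30.7))
cap [ 508.6 -130.6  111. ] (np.float64(37.2), np.float64(10.6))
wallgasL [520.8 -77.6  48. ] (np.float64(79.1), np.float64(45.3))
wallgasR [ 571.5 -141.7   48. ] (np.float64(80.4), np.float64(-36.5))
```

Call:
drive_tool --dp '[[15, -6.5, -30], [15, -6.5, -30], [15, -6.5, -30], [14, -6.5, -30], [13.5, -6.5, -30]]' --delta_rot '[[0, 0, -0.08], [0, 0, -0.08], [0, 0, -0.08], [0, 0, -0.08], [0, 0, -0.08]]' --hand '[0, 0, 0, 0, 0]'

```text
time_s: 2.7
tool_pos: [509.2, -130.2, 179.5]
ee_rot: [-0.0, 0.834, 0.552, 0.0]
wrist_force: [0.5, 0.8, 0.6]
width: 85.2
finger_force: 0.0
```

Call:
drive_tool --dp '[[0, 0, -30], [0, 0, -30], [0, 0, -30], [0, 0, -24], [0, 0, -10]]' --delta_rot '[[0, 0, 0], [0, 0, 0], [0, 0, 0], [0, 0, 0], [0, 0, 0]]' --hand '[0, 0, 0, 0, 0]'

```text
time_s: 3.12
tool_pos: [507.0, -129.6, 54.2]
ee_rot: [-0.002, 0.833, 0.553, -0.001]
wrist_force: [-0.6, 0.4, 1.2]
width: 85.4
finger_force: 0.0
```

Call:
drive_tool --dp '[[0, 0, 0], [0, 0, 0], [0, 0, 0], [0, 0, 0], [0, 0, 0]]' --delta_rot '[[0, 0, 0], [0, 0, 0], [0, 0, 0], [0, 0, 0], [0, 0, 0]]' --hand '[100, 120, 150, 200, 255]' --grip_force 40

```text
time_s: 3.53
tool_pos: [509.5, -131.5, 59.1]
ee_rot: [0.001, 0.834, 0.552, 0.001]
wrist_force: [-0.9, 0.4, 9.8]
width: 44.9
finger_force: 39.3
```

Width reads 44.9 with an upward push, so the pads are on the shoulder. I'll regrip lower.

Call:
drive_tool --dp '[[0, 0, 0], [0, 0, 0], [0, 0, -6], [0, 0, -6], [0, 0, -3]]' --delta_rot '[[0, 0, 0], [0, 0, 0], [0, 0, 0], [0, 0, 0], [0, 0, 0]]' --hand '[60, 60, 60, 60, 60]'

```text
time_s: 3.95
tool_pos: [508.1, -131.3, 41.4]
ee_rot: [-0.0, 0.834, 0.552, -0.0]
wrist_force: [-0.4, -0.1, -0.2]
width: 65.0
finger_force: 0.0
```

Call:
drive_tool --dp '[[0, 0, 0], [0, 0, 0], [0, 0, 0], [0, 0, 0], [0, 0, 0]]' --delta_rot '[[0, 0, 0], [0, 0, 0], [0, 0, 0], [0, 0, 0], [0, 0, 0]]' --hand '[90, 110, 150, 200, 255]'

```text
time_s: 4.37
tool_pos: [508.3, -131.6, 42.4]
ee_rot: [0.0, 0.834, 0.552, -0.0]
wrist_force: [-0.9, 0.1, 0.7]
width: 45.9
finger_force: 40.6
```

Call:
drive_tool --dp '[[0, 0, 30], [0, 0, 35], [-5, 20, 30], [-10, 30, 30], [-10, 35, 0]]' --delta_rot '[[0, 0, 0], [0, 0, 0], [0, 0, 0.1], [0, 0, 0.1], [0, 0, 0.1]]' --hand '[255, 255, 255, 255, 255]'

```text
time_s: 4.78
tool_pos: [485.6, -48.8, 170.4]
ee_rot: [0.002, 0.741, 0.671, 0.002]
wrist_force: [1.7, 0.2, -0.1]
width: 45.9
finger_force: 41.4
```

Call:
drive_tool --dp '[[-5, 36, 0], [-5, 36, 0], [-5, 36, 0], [-5, 36, 0], [-5, 36, 0]]' --delta_rot '[[0, 0, 0.1], [0, 0, 0.1], [0, 0, 0.1], [0, 0, 0.1], [0, 0, 0.1]]' --hand '[255, 255, 255, 255, 255]'

```text
time_s: 5.2
tool_pos: [458.2, 133.9, 166.3]
ee_rot: [0.0, 0.551, 0.835, 0.0]
wrist_force: [1.0, 0.9, -0.7]
width: 46.0
finger_force: 41.4
```

Call:
drive_tool --dp '[[12, 33, 0], [12, 33, 0], [12, 33, 0], [12, 33, 0], [12, 33, 0]]' --delta_rot '[[0, 0, 0.1], [0, 0, 0.1], [0, 0, 0.1], [0, 0, 0.1], [0, 0, 0.1]]' --hand '[255, 255, 255, 255, 255]'

```text
time_s: 5.62
tool_pos: [519.0, 298.9, 165.9]
ee_rot: [-0.0, 0.327, 0.945, 0.0]
wrist_force: [0.6, -1.1, -0.7]
width: 45.8
finger_force: 41.4
```

Call:
drive_tool --dp '[[12, 20, 0], [12, 20, 0], [12, 20, 0], [12, 14, 0], [0, 0, 0]]' --delta_rot '[[0, 0, 0.11], [0, 0, 0.11], [0, 0, 0.11], [0, 0, 0.11], [0, 0, 0.11]]' --hand '[255, 255, 255, 255, 255]'

```text
time_s: 6.03
tool_pos: [567.7, 373.9, 165.3]
ee_rot: [0.0, 0.057, 0.998, 0.0]
wrist_force: [-0.2, 0.3, -1.2]
width: 45.9
finger_force: 41.4
```

```bash
python3 - <<'E'
from h import *
s=r.get_state();print(s['tool_pos'],s['q'].round(2),s['width'])
im,T=wgrab('w3');print(T.round(3))
E
```

```text
[567.65195785 373.90340467 165.26288617] [-0.75  0.58  0.18  1.53 -0.12  1.04  0.92] 45.90009294684618
[[-9.93000e-01  1.14000e-01  0.00000e+00  5.67652e+02]
 [ 1.14000e-01  9.93000e-01  1.00000e-03  3.73903e+02]
 [-0.00000e+00  1.00000e-03 -1.00000e+00  1.65263e+02]
 [ 0.00000e+00  0.00000e+00  0.00000e+00  1.00000e+00]]
```

View pics/w3.png

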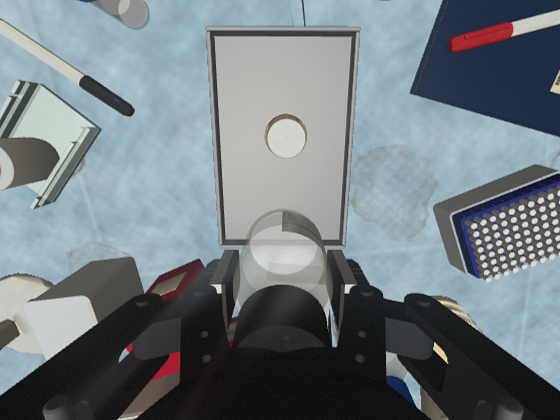

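The dropper hangs upright. The tray rim corners are at (207,27), (360,27), (218,247) and (347,247), and the amber cap is at (286,137).

```bash
python3 - <<'E'
from h import *
T=np.load('w3_T.npy')
P=[wray(T,u,v,22) for u,v in[(207,27),(360,27),(218,247),(347,247)]]
print(P,sum(P)/4,wray(T,286,137,116),'bottle',wproj(T,T[:3,3]+[0,0,-36]))
E
```

```text
[array([409.4, 327.7,  22. ]), array([424.4, 458.3,  22. ]), array([612.1, 301.1,  22. ]), array([627.8, 436.3,  22. ])] [518.425 380.85   22.   ] [504.4 384.2 116. ] bottle [281.4 238.8]
```

Call:
drive_tool --dp '[[0, 0, -25], [0, 1, -30], [0, 0, -30], [0, 0, -25], [0, 0, -9]]' --delta_rot '[[0, 0, 0], [0, 0, 0], [0, 0, 0], [0, 0, 0], [0, 0, 0]]' --hand '[255, 255, 255, 255, 255]'

```text
time_s: 6.5
tool_pos: [565.0, 370.6, 43.2]
ee_rot: [-0.002, 0.062, 0.998, -0.002]
wrist_force: [-0.7, -0.6, -1.1]
width: 46.1
finger_force: 41.4
```

Call:
drive_tool --dp '[[0, 0, -2], [0, 0, -2], [0, 0, -1], [0, 0, 0], [0, 0, 0]]' --delta_rot '[[0, 0, 0], [0, 0, 0], [0, 0, 0], [0, 0, 0], [0, 0, 0]]' --hand '[255, 255, 255, 255, 255]'

```text
time_s: 6.92
tool_pos: [567.3, 372.5, 43.3]
ee_rot: [0.001, 0.061, 0.998, 0.001]
wrist_force: [-0.8, -0.6, -0.6]
width: 45.9
finger_force: 41.4
```

Call:
drive_tool --dp '[[0, 0, -1], [0, 0, -1], [0, 0, 0], [0, 0, 0], [0, 0, 0]]' --delta_rot '[[0, 0, 0], [0, 0, 0], [0, 0, 0], [0, 0, 0], [0, 0, 0]]' --hand '[255, 255, 255, 255, 255]'

```text
time_s: 7.33
tool_pos: [567.1, 372.4, 40.4]
ee_rot: [0.0, 0.061, 0.998, 0.0]
wrist_force: [0.9, -0.1, 5.8]
width: 46.1
finger_force: 42.1
```

Call:
drive_tool --dp '[[0, 0, 0], [0, 0, 0], [0, 0, 10], [0, 0, 30], [0, 0, 35]]' --delta_rot '[[0, 0, 0], [0, 0, 0], [0, 0, 0], [0, 0, 0], [0, 0, 0]]' --hand '[60, 60, 60, 60, 60]'

```text
time_s: 7.75
tool_pos: [565.7, 371.3, 114.4]
ee_rot: [-0.001, 0.061, 0.998, -0.001]
wrist_force: [-0.1, -0.4, 0.3]
width: 65.4
finger_force: 0.0
```

Call:
drive_tool --dp '[[0, 0, 35], [-10, -15, 30], [-10, -33, 0], [-10, -33, 0], [-10, -33, 0]]' --delta_rot '[[0, 0, 0], [0, 0, 0], [0, 0, -0.1], [0, 0, -0.1], [0, 0, -0.1]]' --hand '[60, 60, 30, 0, 0]'

```text
time_s: 8.17
tool_pos: [526.2, 256.9, 181.0]
ee_rot: [0.0, 0.212, 0.977, 0.001]
wrist_force: [1.3, 0.0, 0.1]
width: 85.5
finger_force: 0.0
```

Call:
drive_tool --dp '[[-10, -33, 0], [-10, -33, 0], [-8, -33, 0], [0, -24, 0], [0, 0, 0]]' --delta_rot '[[0, 0, -0.1], [0, 0, -0.1], [0, 0, -0.1], [0, 0, -0.1], [0, 0, 0]]' --hand '[0, 0, 0, 0, 0]'

```text
time_s: 8.58
tool_pos: [498.6, 130.2, 180.9]
ee_rot: [0.0, 0.405, 0.914, -0.0]
wrist_force: [0.7, -0.5, 0.8]
width: 85.5
finger_force: 0.0
```

```bash
python3 - <<'E'
from h import *
im,T=wgrab('w4');print(T.round(3))
E
```

```text
[[-6.72000e-01  7.41000e-01  0.00000e+00  4.98600e+02]
 [ 7.41000e-01  6.72000e-01 -0.00000e+00  1.30199e+02]
 [-1.00000e-03  0.00000e+00 -1.00000e+00  1.80920e+02]
 [ 0.00000e+00  0.00000e+00  0.00000e+00  1.00000e+00]]
```

View pics/w4.png

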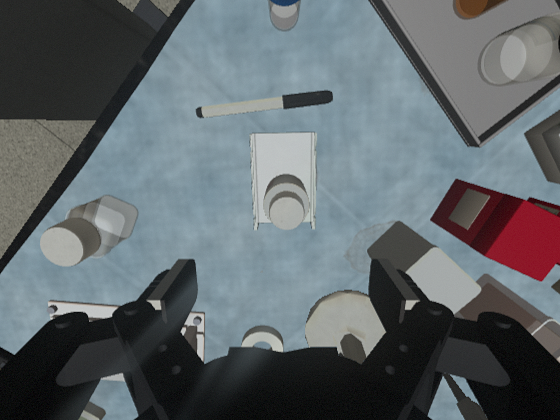

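The dropper is standing in the tray. The jar cap is at (286,211), and the gel tray spans about (250,133)-(316,131) down to (254,230)-(314,230).

```bash
python3 - <<'E'
from h import *
T=np.load('w4_T.npy')
print('jar',wray(T,286,211,88))
for z in(0,30):
    P=[wray(T,u,v,z) for u,v in[(250,133),(316,131),(254,230),(314,230)]]
    print(z,P,sum(P)/4)
    d=(P[0]+P[1]-P[2]-P[3])/2;print(np.hypot(*d[:2]),np.degrees(np.arctan2(d[1],d[0])),[np.hypot(*(P[i]-P[i+1])[:2]) for i in(0,2)])
im=np.load('w4.npy');cv2.imwrite('pics/w4c.png',cv2.resize(im[115:245,225:345,::-1],(552,598),interpolation=cv2.INTER_CUBIC))
E
```

```text
jar [499.4 134.3  88. ]
0 [array([430.7, 154. ,   0. ]), array([481.5, 202.8,   0. ]), array([505.6,  73.2,   0. ]), array([557.8, 120.5,   0. ])] [493.9   137.625   0.   ]
111.20145008047331 132.83170774950466 [np.float64(70.44203290649698), np.float64(70.4423878073422)]
30 [array([432.5, 156.8,  30. ]), array([478.6, 201.1,  30. ]), array([500.4,  83.5,  30. ]), array([547.8, 126.4,  30. ])] [489.825 141.95   30.   ]
100.87171308151751 132.8105227142993 [np.float64(63.93512336736358), np.float64(63.93097840640325)]
```

View pics/w4c.png

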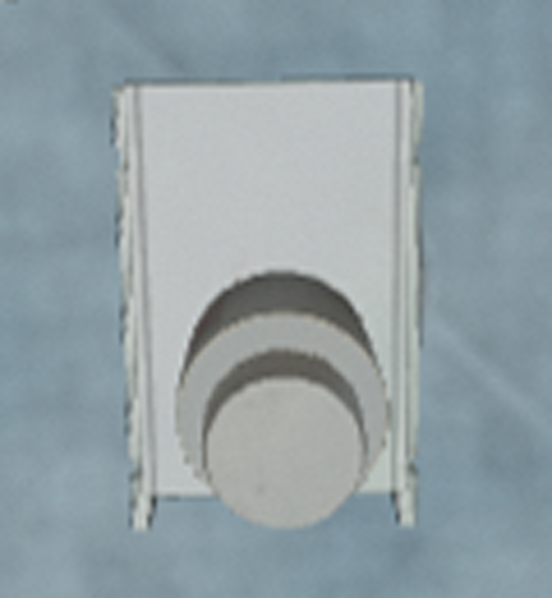

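Call:
drive_tool --dp '[[0.8, 4, -25], [0, 0, -35], [0, 0, -35], [0, 0, -35], [0, 0, -14]]' --delta_rot '[[0, 0, 0], [0, 0, 0], [0, 0, 0], [0, 0, 0], [0, 0, 0]]' --hand '[0, 0, 0, 0, 0]'

```text
time_s: 9.05
tool_pos: [497.8, 139.7, 32.4]
ee_rot: [-0.002, 0.398, 0.917, -0.001]
wrist_force: [-1.4, 0.8, -1.1]
width: 85.3
finger_force: 0.0
```

Call:
drive_tool --dp '[[0, 0, 0], [0, 0, 0], [0, 0, 0], [0, 0, 0], [0, 0, 0]]' --delta_rot '[[0, 0, 0], [0, 0, 0], [0, 0, 0], [0, 0, 0], [0, 0, 0]]' --hand '[80, 100, 130, 180, 255]'

```text
time_s: 9.47
tool_pos: [500.6, 139.8, 37.7]
ee_rot: [0.001, 0.399, 0.917, 0.001]
wrist_force: [-2.0, -0.3, 7.1]
width: 41.4
finger_force: 39.6
```

Call:
drive_tool --dp '[[0, 0, 15], [0, 0, 30], [0, 0, 35], [-5, 20, 35], [-5, 30, 20]]' --delta_rot '[[0, 0, 0], [0, 0, 0], [0, 0, 0], [0, 0, 0.1], [0, 0, 0.1]]' --hand '[255, 255, 255, 255, 255]'

```text
time_s: 9.88
tool_pos: [491.1, 187.7, 176.0]
ee_rot: [0.002, 0.306, 0.952, 0.001]
wrist_force: [1.0, 1.3, -0.5]
width: 41.0
finger_force: 41.2
```

Call:
drive_tool --dp '[[-8, 35, 0], [-8, 35, 0], [-8, 35, 0], [-8, 35, 0], [-8, 30, 0]]' --delta_rot '[[0, 0, 0.1], [0, 0, 0.1], [0, 0, 0.1], [0, 0, 0.1], [0, 0, 0.1]]' --hand '[255, 255, 255, 255, 255]'

```text
time_s: 10.3
tool_pos: [448.9, 361.9, 172.7]
ee_rot: [0.001, 0.058, 0.998, 0.001]
wrist_force: [1.5, -0.5, -1.3]
width: 41.3
finger_force: 41.2
```

Call:
drive_tool --dp '[[0, 20, 0], [0, 8, 0], [0, 0, 0], [0, 0, 0], [0, 0, 0]]' --delta_rot '[[0, 0, 0], [0, 0, 0], [0, 0, 0], [0, 0, 0], [0, 0, 0]]' --hand '[255, 255, 255, 255, 255]'

```text
time_s: 10.72
tool_pos: [450.2, 385.7, 171.4]
ee_rot: [0.0, 0.062, 0.998, -0.0]
wrist_force: [0.5, -0.5, -0.9]
width: 41.4
finger_force: 41.2
```

```bash
python3 - <<'E'
from h import *
im,T=wgrab('w5');print(T.round(3))
E
```

```text
[[-9.92000e-01  1.23000e-01  1.00000e-03  4.50218e+02]
 [ 1.23000e-01  9.92000e-01 -0.00000e+00  3.85652e+02]
 [-1.00000e-03 -0.00000e+00 -1.00000e+00  1.71447e+02]
 [ 0.00000e+00  0.00000e+00  0.00000e+00  1.00000e+00]]
```

View pics/w5.png

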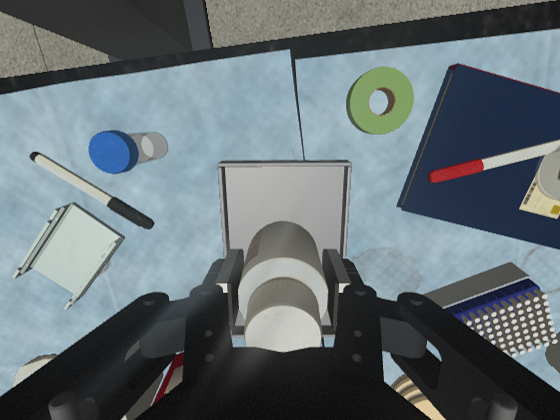

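The jar is held upright over the tray's front end, with the tray's far rim at (220,162)-(350,162). That was my last picture view, so checks are numeric from here. Lowering now.

Call:
drive_tool --dp '[[0, 1.5, -25], [0, 1, -30], [0, 0, -30], [0, 0, -30], [0, 0, -15]]' --delta_rot '[[0, 0, 0], [0, 0, 0], [0, 0, 0], [0, 0, 0], [0, 0, 0]]' --hand '[255, 255, 255, 255, 255]'

```text
time_s: 11.18
tool_pos: [449.0, 387.5, 38.0]
ee_rot: [-0.001, 0.062, 0.998, -0.001]
wrist_force: [-0.5, 0.2, -1.8]
width: 41.4
finger_force: 41.1
```

Call:
drive_tool --dp '[[0, 0, -2], [0, 0, -1], [0, 0, 0], [0, 0, 0], [0, 0, 0]]' --delta_rot '[[0, 0, 0], [0, 0, 0], [0, 0, 0], [0, 0, 0], [0, 0, 0]]' --hand '[255, 255, 255, 255, 255]'

```text
time_s: 11.6
tool_pos: [450.1, 390.0, 39.2]
ee_rot: [0.001, 0.061, 0.998, 0.001]
wrist_force: [0.2, -0.3, -0.5]
width: 41.3
finger_force: 41.1
```

Call:
drive_tool --dp '[[0, 0, -1], [0, 0, -1], [0, 0, -0.7], [0, 0, 0], [0, 0, 0]]' --delta_rot '[[0, 0, 0], [0, 0, 0], [0, 0, 0], [0, 0, 0], [0, 0, 0]]' --hand '[255, 255, 255, 255, 255]'

```text
time_s: 12.02
tool_pos: [449.8, 389.8, 35.8]
ee_rot: [0.0, 0.061, 0.998, 0.0]
wrist_force: [-2.7, -2.3, 7.9]
width: 41.3
finger_force: 42.1
```

Call:
drive_tool --dp '[[0, 0, 0], [0, 0, 0], [0, 0, 10], [0, 0, 30], [0, 0, 35]]' --delta_rot '[[0, 0, 0], [0, 0, 0], [0, 0, 0], [0, 0, 0], [0, 0, 0]]' --hand '[75, 75, 75, 75, 75]'

```text
time_s: 12.43
tool_pos: [448.7, 388.8, 110.1]
ee_rot: [-0.001, 0.061, 0.998, -0.001]
wrist_force: [-0.1, 0.4, 1.1]
width: 60.4
finger_force: 0.0
```

Call:
drive_tool --dp '[[0, -10, 35], [0, -25, 35], [0, -38, 35], [0, -38, 0], [0, -38, 0]]' --delta_rot '[[0, 0, 0], [0, 0, -0.08], [0, 0, -0.08], [0, 0, -0.08], [0, 0, -0.08]]' --hand '[75, 75, 75, 75, 75]'

```text
time_s: 12.85
tool_pos: [449.9, 248.0, 209.7]
ee_rot: [0.001, 0.221, 0.975, 0.002]
wrist_force: [1.7, -0.1, -0.2]
width: 60.0
finger_force: 0.0
```

Call:
drive_tool --dp '[[0, -38, 0], [0, -38, 0], [0, -38, 0], [0, -38, 0], [0, -38, 0]]' --delta_rot '[[0, 0, -0.08], [0, 0, -0.08], [0, 0, -0.08], [0, 0, -0.08], [0, 0, -0.08]]' --hand '[75, 75, 75, 75, 75]'

```text
time_s: 13.27
tool_pos: [449.2, 57.1, 208.1]
ee_rot: [0.0, 0.41, 0.912, 0.001]
wrist_force: [1.7, 0.5, 0.1]
width: 60.3
finger_force: 0.0
```

Call:
drive_tool --dp '[[2, -38, 0], [2, -38, 0], [2, -38, 0], [2, -38, 0], [2, -38, 0]]' --delta_rot '[[0, 0, -0.087], [0, 0, 0], [0, 0, 0], [0, 0, 0], [0, 0, 0]]' --hand '[75, 75, 75, 75, 75]'

```text
time_s: 13.68
tool_pos: [459.3, -133.0, 208.2]
ee_rot: [0.0, 0.448, 0.894, 0.001]
wrist_force: [1.4, 0.7, 0.1]
width: 60.5
finger_force: 0.0
```

Call:
drive_tool --dp '[[0, -30, 0], [0, -8, 0], [0, 0, 0], [0, 0, 0], [0, 0, 0]]' --delta_rot '[[0, 0, 0], [0, 0, 0], [0, 0, 0], [0, 0, 0], [0, 0, 0]]' --hand '[75, 75, 75, 75, 75]'

```text
time_s: 14.1
tool_pos: [459.7, -168.1, 207.5]
ee_rot: [-0.0, 0.447, 0.894, 0.0]
wrist_force: [-0.5, 0.4, -0.4]
width: 60.2
finger_force: 0.0
```

```bash
python3 - <<'E'
from h import *
im,T=wgrab('w6');print(T.round(3),r.get_state()['q'].round(2))
o=np.array([485.5,-161.6,0]);a=.651;ux=np.array([np.cos(a),np.sin(a),0]);uy=np.array([-ux[1],ux[0],0])
L=lambda x,y,z:o+x*ux+y*uy+[0,0,z]
for n,p in dict(c1=L(102,59,6),c2=L(102,-59,6),c3=L(-94,-59,6),c4=L(-94,59,6),tab=L(-29,0,76),gasL=L(-20,34,46),gasR=L(-20,-34,46),wL=L(80,37,48),wR=L(80,-37,48)).items():print(n,wproj(T,p))
g=cv2.cvtColor(im,cv2.COLOR_RGB2GRAY);hsv=cv2.cvtColor(im,cv2.COLOR_RGB2HSV)
w=((hsv[:,:,1]<40)&(g>120)).astype(np.uint8)
n,l,st,ce=cv2.connectedComponentsWithStats(w)
for i in range(1,n):
    if st[i,4]>300:
        c=max(cv2.findContours((l==i).astype(np.uint8),0,2)[0],key=cv2.contourArea)
        print('white',st[i],cv2.approxPolyDP(c,4,True)[:,0].tolist())
d=(g<90).astype(np.uint8);n,l,st,ce=cv2.connectedComponentsWithStats(d)
for i in range(1,n):
    if 25<st[i,4]<3000:
        c=max(cv2.findContours((l==i).astype(np.uint8),0,2)[0],key=cv2.contourArea);print('dark',st[i],cv2.boxPoints(cv2.minAreaRect(c)).round().tolist())
E
```

```text
[[-6.00000e-01  8.00000e-01  0.00000e+00  4.59730e+02]
 [ 8.00000e-01  6.00000e-01  1.00000e-03 -1.68057e+02]
 [ 0.00000e+00  0.00000e+00 -1.00000e+00  2.07538e+02]
 [ 0.00000e+00  0.00000e+00  0.00000e+00  1.00000e+00]] [-0.27  0.23  0.64  1.99 -0.17  0.97  1.1 ]
c1 [391.9 145.1]
c2 [382.8 240.6]
c3 [227.6 241.7]
c4 [221.4 146.4]
tab [277.6 212.7]
gasL [286.2 173.1]
gasR [286.5 234.2]
wL [383.1 169.7]
wR [377.1 236.7]
white [   0    0  177  134 9712] [[1, 0], [1, 27], [52, 63], [60, 63], [63, 71], [64, 64], [69, 75], [117, 109], [123, 101], [122, 112], [151, 133], [176, 91], [171, 88], [170, 97], [163, 91], [164, 100], [160, 87], [154, 96], [153, 83], [150, 90], [142, 78], [141, 82], [135, 76], [137, 89], [126, 81], [139, 68], [139, 75], [148, 79], [146, 74], [150, 78], [154, 72], [159, 80], [168, 68], [145, 43], [135, 45], [141, 21], [114, 1], [114, 6], [107, 0], [88, 0], [85, 6], [86, 0], [73, 0], [72, 6], [77, 8], [74, 1], [82, 10], [76, 25], [72, 11], [62, 14], [46, 2], [50, 0], [10, 0], [11, 5]]
white [ 279    0   61   55 1999] [[285, 0], [282, 41], [316, 53], [339, 0], [290, 0
[... 1885 characters left out ...]
0], [441.0, 151.0], [454.0, 158.0], [435.0, 197.0]]
dark [368 162  17  76 810] [[365.0, 236.0], [372.0, 161.0], [385.0, 162.0], [378.0, 237.0]]
dark [281 169   3  52  97] [[281.0, 220.0], [281.0, 169.0], [283.0, 169.0], [283.0, 220.0]]
dark [501 171  13  16  45] [[499.0, 172.0], [502.0, 170.0], [513.0, 186.0], [511.0, 188.0]]
dark [451 172  16  20 115] [[451.0, 191.0], [460.0, 172.0], [469.0, 176.0], [460.0, 195.0]]
dark [ 476  218   60   47 1414] [[472.0, 239.0], [490.0, 209.0], [535.0, 236.0], [517.0, 266.0]]
dark [244 267  10   8  29] [[244.0, 269.0], [246.0, 266.0], [254.0, 272.0], [253.0, 274.0]]
dark [523 295  21  17  35] [[523.0, 295.0], [524.0, 294.0], [544.0, 310.0], [543.0, 311.0]]
```

Call:
drive_tool --dp '[[0, -5, -25], [0, -5, -25], [0, 0, -20], [0, 0, 0], [0, 0, 0]]' --delta_rot '[[0, 0, 0], [0, 0, 0], [0, 0, 0], [0, 0, 0], [0, 0, 0]]' --hand '[75, 75, 75, 75, 75]'

```text
time_s: 14.57
tool_pos: [459.4, -178.4, 137.4]
ee_rot: [-0.001, 0.447, 0.894, -0.0]
wrist_force: [0.1, 0.7, 0.2]
width: 60.3
finger_force: 0.0
```

```bash
python3 - <<'E'
from h import *
s=r.get_state();print(s['tool_pos'],s['joint_vel'].round(3))
E
```

```text
[ 459.40480037 -178.44188916  137.35273151] [-0.007 -0.033  0.014 -0.024  0.01   0.012 -0.006]
```

Call:
drive_tool --dp '[[0.7, -1, -20], [0, 0, -25], [0, 0, -25], [0, 0, -16], [0, 0, 0]]' --delta_rot '[[0, 0, 0], [0, 0, 0], [0, 0, 0], [0, 0, 0], [0, 0, 0]]' --hand '[75, 75, 75, 75, 75]'

```text
time_s: 14.98
tool_pos: [460.0, -179.3, 50.4]
ee_rot: [-0.001, 0.447, 0.894, -0.0]
wrist_force: [-0.6, -0.1, -0.9]
width: 59.9
finger_force: 0.0
```

Call:
drive_tool --dp '[[0, 0, 0], [0, 0, 0], [0, 0, 0], [0, 0, 0], [0, 0, 0]]' --delta_rot '[[0, 0, 0], [0, 0, 0], [0, 0, 0], [0, 0, 0], [0, 0, 0]]' --hand '[150, 180, 200, 255, 255]' --grip_force 30

```text
time_s: 15.4
tool_pos: [461.1, -180.3, 52.6]
ee_rot: [0.001, 0.448, 0.894, 0.0]
wrist_force: [-2.4, 1.2, 14.8]
width: 11.0
finger_force: 34.4
```

Call:
drive_tool --dp '[[-4, -3, 0], [-7, -5, 0], [-8, -6.2, 0], [-6, -4.6, 0], [-4, -3, 0]]' --delta_rot '[[0, 0, 0], [0, 0, 0], [0, 0, 0], [0, 0, 0], [0, 0, 0]]' --hand '[255, 255, 255, 255, 255]'

```text
time_s: 15.82
tool_pos: [431.8, -202.2, 52.6]
ee_rot: [0.001, 0.448, 0.894, 0.001]
wrist_force: [-0.4, 4.0, 13.0]
width: 11.4
finger_force: 34.3
```

Call:
drive_tool --dp '[[0, 0, 0], [0, 0, 0], [0, 0, 0], [0, 0, 0], [0, 0, 0]]' --delta_rot '[[0, 0, 0], [0, 0, 0], [0, 0, 0], [0, 0, 0], [0, 0, 0]]' --hand '[255, 255, 255, 255, 255]'

```text
time_s: 16.23
tool_pos: [431.9, -202.2, 52.6]
ee_rot: [0.001, 0.448, 0.894, 0.0]
wrist_force: [-4.2, 1.7, 18.4]
width: 11.2
finger_force: 34.8
```

Call:
drive_tool --dp '[[-1.6, -1.2, 0], [-1.6, -1.2, 0], [-1.6, -1.2, 0], [0, 0, 0], [0, 0, 0]]' --delta_rot '[[0, 0, 0], [0, 0, 0], [0, 0, 0], [0, 0, 0], [0, 0, 0]]' --hand '[255, 255, 255, 255, 255]'

```text
time_s: 16.65
tool_pos: [429.6, -203.9, 52.6]
ee_rot: [0.002, 0.447, 0.895, 0.002]
wrist_force: [13.7, 13.6, 4.4]
width: 11.5
finger_force: 33.1
```

Call:
drive_tool --dp '[[1.5, 1, 0], [0, 0, 0], [0, 0, 10], [0, 0, 30], [0, 0, 35]]' --delta_rot '[[0, 0, 0], [0, 0, 0], [0, 0, 0], [0, 0, 0], [0, 0, 0]]' --hand '[100, 100, 100, 100, 100]'

```text
time_s: 17.07
tool_pos: [426.4, -204.8, 126.8]
ee_rot: [-0.002, 0.448, 0.894, -0.001]
wrist_force: [0.7, 0.5, 0.4]
width: 51.9
finger_force: 0.0
```

Call:
drive_tool --dp '[[2, 15, 35], [5, 30, 20], [5, 35, 0], [5, 35, 0], [5, 35, 0]]' --delta_rot '[[0, 0, 0], [0, 0, 0.03], [0, 0, 0.03], [0, 0, 0.03], [0, 0, 0]]' --hand '[100, 60, 0, 0, 0]'

```text
time_s: 17.48
tool_pos: [449.9, -53.4, 182.7]
ee_rot: [0.001, 0.407, 0.914, 0.0]
wrist_force: [1.1, -0.8, -1.3]
width: 85.2
finger_force: 0.0
```

Call:
drive_tool --dp '[[8, 37, 0], [8, 37, 0], [8, 37, 0], [7, 37, 0], [5, 30, 0]]' --delta_rot '[[0, 0, 0], [0, 0, 0], [0, 0, 0], [0, 0, 0], [0, 0, 0]]' --hand '[0, 0, 0, 0, 0]'

```text
time_s: 17.9
tool_pos: [486.1, 125.7, 182.3]
ee_rot: [0.0, 0.407, 0.913, 0.0]
wrist_force: [1.4, -0.5, 0.6]
width: 85.4
finger_force: 0.0
```

Call:
drive_tool --dp '[[0, 14, 0], [0, 5, 0], [0, 0, 0], [0, 0, 0], [0, 0, 0]]' --delta_rot '[[0, 0, 0], [0, 0, 0], [0, 0, 0], [0, 0, 0], [0, 0, 0]]' --hand '[0, 0, 0, 0, 0]'

```text
time_s: 18.32
tool_pos: [486.0, 140.8, 181.7]
ee_rot: [0.0, 0.408, 0.913, -0.0]
wrist_force: [-0.0, -1.2, 0.4]
width: 85.1
finger_force: 0.0
```

```bash
python3 - <<'E'
from h import *
im,T=wgrab('w7');print(T.round(3))
c=np.array([490,142,0]);a=np.radians(-47.2);ux=np.array([np.cos(a),np.sin(a),0]);uy=np.array([-ux[1],ux[0],0])
print([wproj(T,c+sx*50*ux+sy*33*uy+[0,0,z]) for z in(0,30) for sx in(1,-1) for sy in(1,-1)])
hsv=cv2.cvtColor(im,cv2.COLOR_RGB2HSV)
ctr=wproj(T,c).astype(int);S=hsv[:,:,1]
print(ctr,im[ctr[1],ctr[0]],hsv[ctr[1],ctr[0]],'row sat',S[ctr[1],ctr[0]-60:ctr[0]+60].tolist())
print('col sat',S[ctr[1]-80:ctr[1]+80,ctr[0]].tolist())
m=(S<45).astype(np.uint8);n,l,st,ce=cv2.connectedComponentsWithStats(m);i=l[ctr[1],ctr[0]]
k=max(cv2.findContours((l==i).astype(np.uint8),0,2)[0],key=cv2.contourArea);print(st[i],cv2.boxPoints(cv2.minAreaRect(k)),cv2.approxPolyDP(k,3,True)[:,0].tolist())
E
```

```text
[[ -0.667   0.745   0.    486.039]
 [  0.745   0.667  -0.    140.837]
 [ -0.     -0.     -1.    181.703]
 [  0.      0.      0.      1.   ]]
[array([314.1, 233.2]), array([258.2, 234.1]), array([315.3, 146.8]), array([254.5, 147.9]), array([316.9, 243.1]), array([256. , 244.1]), array([318.5, 149.1]), array([251.6, 150.2])]
[285 192] [190 195 195] [ 90   7 195] row sat [50, 48, 51, 50, 50, 48, 48, 49, 49, 45, 48, 45, 46, 47, 46, 46, 48, 48, 46, 47, 46, 44, 44, 47, 46, 47, 46, 44, 46, 8, 4, 12, 7, 7, 6, 8, 7, 8, 8, 9, 7, 8, 8, 9, 9, 8, 8, 7, 8, 7, 9, 7, 4, 5, 7, 7, 7, 7, 7, 9, 7, 8, 7, 8, 8, 6, 8, 8, 8, 8, 5, 8, 8, 7, 9, 10, 9, 8, 8, 9, 10, 11, 12, 9, 13, 11, 12, 11, 8, 10, 12, 15, 13, 25, 37, 39, 39, 42, 42, 44, 42, 40, 43, 42, 45, 42, 41, 45, 43, 44, 42, 44, 44, 43, 43, 42, 42, 42, 42, 44]
col sat [45, 30, 27, 34, 35, 35, 32, 24, 21, 26, 16, 17, 17, 51, 50, 48, 49, 51, 48, 51, 51, 50, 51, 49, 47, 48, 51, 50, 52, 54, 52, 53, 55, 53, 54, 55, 19, 8, 7, 6, 7, 7, 7, 7, 7, 7, 8, 7, 5, 7, 7, 5, 6, 5, 6, 6, 5, 7, 5, 5, 7, 5, 4, 5, 7, 7, 8, 7, 9, 8, 8, 7, 9, 9, 5, 7, 9, 7, 8, 8, 7, 8, 8, 7, 
[... 697 characters left out ...]
12], [250, 205], [247, 207], [250, 211], [242, 221], [239, 219], [237, 225], [224, 231], [222, 243], [214, 242], [215, 239], [210, 245], [209, 240], [207, 247], [213, 247], [214, 252], [220, 247], [218, 252], [227, 268], [243, 269], [241, 263], [254, 263], [252, 256], [257, 254], [257, 260], [260, 253], [265, 260], [268, 256], [271, 259], [267, 251], [275, 255], [266, 249], [267, 236], [280, 235], [279, 240], [282, 235], [311, 234], [316, 243], [317, 212], [323, 210], [321, 207], [335, 215], [334, 208], [340, 207], [338, 199], [346, 198], [342, 194], [345, 190], [349, 192], [346, 191], [350, 187], [355, 194], [358, 188], [364, 190], [360, 188], [365, 183], [367, 187], [360, 176], [367, 173]]
```

Call:
drive_tool --dp '[[4, 1, -25], [0, 0, -35], [0, 0, -30], [0, 0, -30], [0, 0, 0]]' --delta_rot '[[0, 0, 0.017], [0, 0, 0], [0, 0, 0], [0, 0, 0], [0, 0, 0]]' --hand '[0, 0, 0, 0, 0]'

```text
time_s: 18.78
tool_pos: [487.5, 141.5, 57.3]
ee_rot: [-0.002, 0.4, 0.916, -0.003]
wrist_force: [-1.3, -0.6, -0.3]
width: 85.6
finger_force: 0.0
```

Call:
drive_tool --dp '[[0, 0, 0], [0, 0, 0], [0, 0, -20], [0, 0, -20], [0, 0, 0]]' --delta_rot '[[0, 0, 0], [0, 0, 0], [0, 0, 0], [0, 0, 0], [0, 0, 0]]' --hand '[0, 0, 0, 0, 0]'

```text
time_s: 19.2
tool_pos: [489.7, 143.3, 20.9]
ee_rot: [-0.0, 0.399, 0.917, -0.0]
wrist_force: [-1.1, -0.2, -0.8]
width: 85.4
finger_force: 0.0
```

Call:
drive_tool --dp '[[0, -1, -6], [0, 0, -5], [0, 0, 0], [0, 0, 0], [0, 0, 0]]' --delta_rot '[[0, 0, 0], [0, 0, 0], [0, 0, 0], [0, 0, 0], [0, 0, 0]]' --hand '[0, 0, 20, 40, 60]' --grip_force 30

```text
time_s: 19.62
tool_pos: [490.4, 142.5, 11.1]
ee_rot: [0.0, 0.399, 0.917, 0.0]
wrist_force: [-3.4, -2.1, 13.0]
width: 65.7
finger_force: 15.5
```

Call:
drive_tool --dp '[[0, 0, 0], [0, 0, 0], [0, 0, 0], [0, 0, 0], [0, 0, 0]]' --delta_rot '[[0, 0, 0], [0, 0, 0], [0, 0, 0], [0, 0, 0], [0, 0, 0]]' --hand '[80, 120, 200, 255, 255]'

```text
time_s: 20.03
tool_pos: [490.4, 142.5, 11.3]
ee_rot: [0.0, 0.399, 0.917, 0.0]
wrist_force: [-3.4, -2.4, 10.8]
width: 65.3
finger_force: 30.9
```

```bash
python3 - <<'E'
from h import *
im=np.load('w6.npy');T=np.load('w6_T.npy');g=cv2.cvtColor(im,cv2.COLOR_RGB2GRAY)
o=np.array([485.3,-161.8,0]);a=np.radians(37.1);ux=np.array([np.cos(a),np.sin(a),0]);uy=np.array([-ux[1],ux[0],0])
L=lambda x,y,z:o+x*ux+y*uy+[0,0,z]
for x in(0,30,55):
    for y,z in((59,6),(42,13),(42,6),(37,13),(37,6),(-37,6),(-37,13),(-42,13),(-59,6)):print(x,y,z,wproj(T,L(x,y,z)))
    u=int(wproj(T,L(x,0,6))[0]);print(u,[(v,int(g[v,u-2:u+3].mean())) for v in list(range(140,180))+list(range(212,246))])
E
```

```text
0 59 6 [303.  145.8]
0 42 13 [303.2 161.4]
0 42 6 [302.7 160.7]
0 37 13 [303.1 165.8]
0 37 6 [302.7 165. ]
0 -37 6 [301.8 224.7]
0 -37 13 [302.2 226.6]
0 -42 13 [302.1 230.5]
0 -59 6 [301.6 241.2]
302 [(140, 173), (141, 172), (142, 172), (143, 173), (144, 174), (145, 158), (146, 175), (147, 218), (148, 219), (149, 218), (150, 218), (151, 218), (152, 218), (153, 218), (154, 218), (155, 218), (156, 218), (157, 218), (158, 218), (159, 220), (160, 193), (161, 180), (162, 218), (163, 219), (164, 218), (165, 217), (166, 217), (167, 219), (168, 218), (169, 218), (170, 219), (171, 219), (172, 218), (173, 219), (174, 219), (175, 219), (176, 219), (177, 219), (178, 218), (179, 219), (212, 216), (213, 217), (214, 217), (215, 217), (216, 217), (217, 217), (218, 218), (219, 218), (220, 217), (221, 218), (222, 219), (223, 221), (224, 196), (225, 126), (226, 159), (227, 219), (228, 220), (229, 219), (230, 215), (231, 195), (232, 165), (233, 165), (234, 174), (235, 174), (236, 172), (237, 176), (238, 186), (239, 199), (240, 187), (241, 155), (242, 161), (243, 162), (244, 162), (245, 162)]
30 59 6 [3
[... 1487 characters left out ...]
18), (156, 218), (157, 218), (158, 218), (159, 220), (160, 192), (161, 179), (162, 218), (163, 220), (164, 220), (165, 197), (166, 190), (167, 220), (168, 219), (169, 219), (170, 218), (171, 218), (172, 218), (173, 218), (174, 218), (175, 218), (176, 218), (177, 219), (178, 218), (179, 219), (212, 218), (213, 218), (214, 218), (215, 218), (216, 218), (217, 218), (218, 218), (219, 217), (220, 218), (221, 217), (222, 218), (223, 221), (224, 196), (225, 121), (226, 155), (227, 219), (228, 219), (229, 217), (230, 217), (231, 217), (232, 217), (233, 216), (234, 217), (235, 217), (236, 217), (237, 217), (238, 217), (239, 219), (240, 195), (241, 157), (242, 159), (243, 159), (244, 159), (245, 160)]
```

Call:
drive_tool --dp '[[0, 0, 15], [0, 0, 30], [0, -10, 35], [0, -15, 30], [0, -20, 0]]' --delta_rot '[[0, 0, 0], [0, 0, 0], [0, 0, -0.1], [0, 0, -0.1], [0, 0, -0.1]]' --hand '[255, 255, 255, 255, 255]'

```text
time_s: 20.45
tool_pos: [492.4, 98.4, 125.7]
ee_rot: [0.002, 0.533, 0.846, 0.003]
wrist_force: [1.6, 0.5, -0.3]
width: 65.0
finger_force: 36.1
```

Call:
drive_tool --dp '[[3, -25, 0], [3, -25, 0], [3, -25, 0], [3, -25, 0], [2, -25, 0]]' --delta_rot '[[0, 0, -0.1], [0, 0, -0.1], [0, 0, -0.1], [0, 0, -0.1], [0, 0, -0.1]]' --hand '[255, 255, 255, 255, 255]'

```text
time_s: 20.87
tool_pos: [504.2, -28.7, 121.0]
ee_rot: [0.0, 0.727, 0.687, 0.0]
wrist_force: [0.2, 0.3, -1.8]
width: 64.9
finger_force: 36.1
```

Call:
drive_tool --dp '[[0, -25, 0], [0, -25, 0], [0, -25, 0], [0, -25, 0], [0, -20, 0]]' --delta_rot '[[0, 0, -0.1], [0, 0, -0.1], [0, 0, -0.1], [0, 0, -0.1], [0, 0, -0.1]]' --hand '[255, 255, 255, 255, 255]'

```text
time_s: 21.28
tool_pos: [503.8, -149.4, 121.0]
ee_rot: [0.0, 0.874, 0.486, 0.0]
wrist_force: [-0.0, -0.3, -1.1]
width: 65.3
finger_force: 36.1
```

Call:
drive_tool --dp '[[0, 0, 0], [0, 0, 0], [0, 0, 0], [0, 0, 0], [0, 0, 0]]' --delta_rot '[[0, 0, -0.1], [0, 0, -0.1], [0, 0, -0.1], [0, 0, -0.073], [0, 0, 0]]' --hand '[255, 255, 255, 255, 255]'

```text
time_s: 21.7
tool_pos: [504.0, -147.4, 120.6]
ee_rot: [-0.0, 0.949, 0.316, -0.0]
wrist_force: [0.5, -0.1, -1.8]
width: 64.9
finger_force: 36.1
```

Call:
drive_tool --dp '[[0, 0, 0], [0, 0, 0], [0, 0, 0], [0, 0, 0], [0, 0, 0]]' --delta_rot '[[0, 0, 0], [0, 0, 0], [0, 0, 0], [0, 0, 0], [0, 0, 0]]' --hand '[255, 255, 255, 255, 255]'

```text
time_s: 22.12
tool_pos: [504.0, -147.6, 120.4]
ee_rot: [-0.0, 0.948, 0.318, 0.0]
wrist_force: [0.4, 0.5, -0.6]
width: 65.2
finger_force: 36.1
```

```bash
python3 - <<'E'
from h import *
im,T=wgrab('w8');print(T.round(3));g=cv2.cvtColor(im,cv2.COLOR_RGB2GRAY)
print('toolx deg',np.degrees(np.arctan2(T[1,0],T[0,0])))
o=np.array([485.3,-161.8,0]);a=np.radians(37.1);ux=np.array([np.cos(a),np.sin(a),0]);uy=np.array([-ux[1],ux[0],0])
L=lambda x,y,z:o+x*ux+y*uy+[0,0,z]
print('local tcp',(T[:3,3]-o)@ux,(T[:3,3]-o)@uy)
for n,p in dict(wL=L(80,37,48),wR=L(80,-37,48),c1=L(102,59,6),c2=L(102,-59,6)).items():print(n,wproj(T,p))
t=T[:3,3]
for s in(1,-1):print('tray end corners',[wproj(T,t+50*T[:3,0]+s*33*T[:3,1]+[0,0,z]) for z in(-11,19)])
d=(g<90).astype(np.uint8);n,l,st,ce=cv2.connectedComponentsWithStats(d)
for i in range(1,n):
    if 100<st[i,4]<4000:
        c=max(cv2.findContours((l==i).astype(np.uint8),0,2)[0],key=cv2.contourArea);print('dark',st[i],cv2.boxPoints(cv2.minAreaRect(c)).round().tolist())
E
```

```text
[[   0.798    0.603    0.     503.989]
 [   0.603   -0.798    0.    -147.633]
 [   0.      -0.      -1.     120.439]
 [   0.       0.       0.       1.   ]]
toolx deg 37.100871514561995
local tcp 23.451865161020137 0.025620812869787308
wL [232.2 146.7]
wR [335.2 146.7]
c1 [213.  116.1]
c2 [354.3 116.1]
tray end corners [array([347.1, 168.1]), array([362. , 178.3])]
tray end corners [array([220.9, 168.2]), array([206.6, 178.4])]
dark [233  26  61  26 172] [[233.0, 35.0], [293.0, 26.0], [296.0, 47.0], [236.0, 56.0]]
dark [ 355   27  108  102 1698] [[351.0, 65.0], [387.0, 26.0], [463.0, 97.0], [428.0, 135.0]]
dark [376  49  15  17 113] [[375.0, 63.0], [386.0, 48.0], [393.0, 53.0], [381.0, 68.0]]
dark [393  67  20  17 165] [[392.0, 78.0], [404.0, 64.0], [413.0, 71.0], [400.0, 86.0]]
dark [419  88  16  17 140] [[414.0, 96.0], [424.0, 86.0], [435.0, 97.0], [425.0, 107.0]]
dark [235 144  98   3 197] [[235.0, 144.0], [332.0, 144.0], [332.0, 146.0], [235.0, 146.0]]
dark [512 203  32  24 407] [[511.0, 211.0], [522.0, 199.0], [544.0, 218.0], [533.0, 231.0]]
dark [  0 237  27  13 233] [[-0.0, 237.0], [26.0, 237.0], [26.0, 249.0], [0.0, 249.0]]
```

Call:
drive_tool --dp '[[0, 0, -20], [0, 0, -25], [0, 0, -25], [0, 0, -15], [0, 0, 0]]' --delta_rot '[[0, 0, 0], [0, 0, 0], [0, 0, 0], [0, 0, 0], [0, 0, 0]]' --hand '[255, 255, 255, 255, 255]'

```text
time_s: 22.58
tool_pos: [502.5, -147.3, 32.9]
ee_rot: [-0.001, 0.948, 0.318, -0.002]
wrist_force: [-1.2, -0.1, -1.4]
width: 65.0
finger_force: 36.0
```

Call:
drive_tool --dp '[[0, 0, 0], [0, 0, -5], [0, 0, -5], [0, 0, -4], [0, 0, 0]]' --delta_rot '[[0, 0, 0], [0, 0, 0], [0, 0, 0], [0, 0, 0], [0, 0, 0]]' --hand '[255, 255, 255, 255, 255]'

```text
time_s: 23.0
tool_pos: [503.9, -147.4, 21.0]
ee_rot: [-0.0, 0.948, 0.318, -0.0]
wrist_force: [-0.6, 0.1, -0.9]
width: 65.2
finger_force: 36.1
```

Call:
drive_tool --dp '[[0, 0, -1.5], [0, 0, -1.5], [0, 0, -1], [0, 0, 0], [0, 0, 0]]' --delta_rot '[[0, 0, 0], [0, 0, 0], [0, 0, 0], [0, 0, 0], [0, 0, 0]]' --hand '[255, 255, 255, 255, 255]'

```text
time_s: 23.42
tool_pos: [504.0, -147.6, 17.4]
ee_rot: [-0.0, 0.948, 0.318, 0.0]
wrist_force: [-0.3, -0.6, 0.2]
width: 64.7
finger_force: 36.1
```

Call:
drive_tool --dp '[[0, 0, -0.5], [0, 0, 0], [0, 0, 0], [0, 0, 15], [0, 0, 30]]' --delta_rot '[[0, 0, 0], [0, 0, 0], [0, 0, 0], [0, 0, 0], [0, 0, 0]]' --hand '[30, 0, 0, 0, 0]'

```text
time_s: 23.83
tool_pos: [502.5, -147.3, 60.3]
ee_rot: [-0.001, 0.948, 0.318, -0.002]
wrist_force: [0.5, 0.3, -0.2]
width: 85.5
finger_force: 0.0
```

Call:
drive_tool --dp '[[0, 0, 30], [0, 0, 30], [-15, -11, 5], [-20, -15, 0], [-20, -15, 0]]' --delta_rot '[[0, 0, 0], [0, 0, 0], [0, 0, 0], [0, 0, 0], [0, 0, 0]]' --hand '[0, 0, 255, 255, 255]'

```text
time_s: 24.25
tool_pos: [448.8, -188.8, 127.4]
ee_rot: [0.0, 0.948, 0.319, 0.001]
wrist_force: [0.1, -0.6, -0.0]
width: 51.5
finger_force: 0.0
```

Call:
drive_tool --dp '[[-20, -15, 0], [-18, -14, 0], [0, 0, 0], [0, 0, 0], [0, 0, 0]]' --delta_rot '[[0, 0, 0], [0, 0, 0], [0, 0, 0], [0, 0, 0], [0, 0, 0]]' --hand '[255, 255, 255, 255, 255]'

```text
time_s: 24.67
tool_pos: [411.5, -217.3, 126.9]
ee_rot: [-0.0, 0.948, 0.318, 0.0]
wrist_force: [0.9, -0.5, -0.3]
width: -0.4
finger_force: 0.0
```

```bash
python3 - <<'E'
from h import *
im,T=wgrab('w9');print(T.round(3)[:3,3],r.get_state()['width']);g=cv2.cvtColor(im,cv2.COLOR_RGB2GRAY)
o=np.array([485.3,-161.8,0]);a=np.radians(37.1);ux=np.array([np.cos(a),np.sin(a),0]);uy=np.array([-ux[1],ux[0],0])
L=lambda x,y,z:o+x*ux+y*uy+[0,0,z]
print('local',(T[:3,3]-o)@ux,(T[:3,3]-o)@uy)
for n,p in dict(wL=L(80,37,48),trFL=L(73.5,33,36),trFR=L(73.5,-33,36),trNL=L(-26.5,33,36),trNR=L(-26.5,-33,36),tabbackL=L(-75,18,76),tabbackR=L(-75,-18,76),tabF=L(-63,18,76),gasL=L(-60,34,46),gasR=L(-60,-34,46)).items():print(n,wproj(T,p))
for x in(0,20,40):
    v=int(round(wproj(T,L(x,0,36))[1]));e=np.abs(np.diff(cv2.GaussianBlur(g,(1,5),0)[v].astype(int)))
    print(x,v,[(u,int(e[u])) for u in range(180,390) if e[u]>8],[wproj(T,L(x,s,36))[0] for s in(33,-33)])
c=g[:,282].astype(int);print([(v,int(c[v])) for v in range(60,300,3)])
E
```

```text
[ 411.511 -217.315  126.948] 0.4357188478108403
local -92.33965225528529 0.23208392964700336
wL [225.2 -42. ]
trFL [235.  -20.7]
trFR [332.9 -20.8]
trNL [241.1 132.7]
trNR [326.7 132.6]
tabbackL [257.8 207.4]
tabbackR [310.3 207.4]
tabF [257.4 190.3]
gasL [239.7 178. ]
gasR [328.1 178. ]
0 96 [(213, 11), (214, 48), (215, 10), (238, 41), (239, 12), (241, 18), (242, 34), (243, 28), (245, 24), (247, 28), (317, 16), (318, 24), (319, 9), (320, 21), (321, 11), (322, 18), (324, 14), (326, 9), (327, 119), (328, 124), (329, 15), (336, 18), (337, 69), (338, 30), (339, 20), (349, 9), (350, 18), (351, 17), (352, 62), (353, 12)] [np.float64(239.6), np.float64(328.2)]
20 66 [(211, 42), (212, 80), (213, 15), (230, 51), (231, 44), (236, 27), (237, 19), (239, 24), (240, 15), (241, 33), (242, 27), (244, 24), (246, 31), (318, 20), (319, 20), (321, 23), (322, 9), (324, 21), (325, 35), (326, 32), (327, 12), (328, 84), (329, 41), (330, 59), (335, 25), (336, 22), (354, 77), (355, 9)] [np.float64(238.4), np.float64(329.4)]
40 35 [(209, 37), (210, 83), (211, 13), (229, 17), (230, 14), (235, 67), (236, 32), (
[... 494 characters left out ...]
, (120, 228), (123, 228), (126, 228), (129, 228), (132, 205), (135, 229), (138, 229), (141, 230), (144, 229), (147, 229), (150, 228), (153, 229), (156, 229), (159, 228), (162, 229), (165, 228), (168, 229), (171, 76), (174, 73), (177, 79), (180, 93), (183, 129), (186, 137), (189, 130), (192, 226), (195, 228), (198, 228), (201, 228), (204, 226), (207, 186), (210, 181), (213, 175), (216, 176), (219, 176), (222, 179), (225, 181), (228, 183), (231, 182), (234, 178), (237, 183), (240, 182), (243, 183), (246, 182), (249, 70), (252, 64), (255, 56), (258, 49), (261, 42), (264, 41), (267, 38), (270, 37), (273, 34), (276, 32), (279, 35), (282, 72), (285, 71), (288, 71), (291, 70), (294, 71), (297, 68)]
```

Call:
drive_tool --dp '[[0, 0, -20], [0, 0, -25], [0, 0, -20], [0, 0, -7], [0, 0, 0]]' --delta_rot '[[0, 0, 0], [0, 0, 0], [0, 0, 0], [0, 0, 0], [0, 0, 0]]' --hand '[255, 255, 255, 255, 255]'

```text
time_s: 25.13
tool_pos: [410.6, -217.2, 53.7]
ee_rot: [-0.001, 0.948, 0.318, -0.001]
wrist_force: [-0.5, -0.1, 0.4]
width: -0.4
finger_force: 0.0
```

Call:
drive_tool --dp '[[4, 3, 0], [4, 3, 0], [5.6, 4.2, 0], [5.6, 4.2, 0], [4, 3, 0]]' --delta_rot '[[0, 0, 0], [0, 0, 0], [0, 0, 0], [0, 0, 0], [0, 0, 0]]' --hand '[255, 255, 255, 255, 255]'

```text
time_s: 25.55
tool_pos: [435.5, -199.6, 55.5]
ee_rot: [0.0, 0.948, 0.318, 0.001]
wrist_force: [-1.5, -3.0, 1.7]
width: 0.5
finger_force: 1.4
```

Call:
drive_tool --dp '[[4, 3, 0], [4, 3, 0], [0, 0, 0], [0, 0, 0], [0, 0, 0]]' --delta_rot '[[0, 0, 0], [0, 0, 0], [0, 0, 0], [0, 0, 0], [0, 0, 0]]' --hand '[255, 255, 255, 255, 255]'

```text
time_s: 25.97
tool_pos: [442.1, -194.1, 54.8]
ee_rot: [-0.0, 0.948, 0.318, -0.0]
wrist_force: [0.6, 0.0, -0.1]
width: -0.0
finger_force: 0.0
```

Call:
drive_tool --dp '[[1.6, 1.2, 0], [1.6, 1.2, 0], [1.6, 1.2, 0], [0, 0, 0], [0, 0, 0]]' --delta_rot '[[0, 0, 0], [0, 0, 0], [0, 0, 0], [0, 0, 0], [0, 0, 0]]' --hand '[255, 255, 255, 255, 255]'

```text
time_s: 26.38
tool_pos: [447.2, -190.5, 54.9]
ee_rot: [-0.0, 0.948, 0.318, 0.0]
wrist_force: [-0.4, -0.5, 0.5]
width: -0.1
finger_force: 0.0
```

Call:
drive_tool --dp '[[0.8, 0.6, 0], [0.8, 0.6, 0], [0, 0, 0], [0, 0, 0], [0, 0, 0]]' --delta_rot '[[0, 0, 0], [0, 0, 0], [0, 0, 0], [0, 0, 0], [0, 0, 0]]' --hand '[255, 255, 255, 255, 255]'

```text
time_s: 26.8
tool_pos: [448.3, -189.6, 54.9]
ee_rot: [-0.0, 0.948, 0.318, -0.0]
wrist_force: [-4.8, -2.5, 2.7]
width: -0.0
finger_force: 2.6
```

Call:
drive_tool --dp '[[0.8, 0.6, 0], [0.8, 0.6, 0], [0, 0, 0], [0, 0, 0], [0, 0, 0]]' --delta_rot '[[0, 0, 0], [0, 0, 0], [0, 0, 0], [0, 0, 0], [0, 0, 0]]' --hand '[255, 255, 255, 255, 255]'

```text
time_s: 27.22
tool_pos: [448.5, -189.5, 54.8]
ee_rot: [0.0, 0.948, 0.317, -0.001]
wrist_force: [-15.3, -8.5, 10.2]
width: 0.2
finger_force: 8.7
```

Call:
drive_tool --dp '[[-4, -3, 0], [-6, -5, 0], [-4, -3, 10], [0, 0, 30], [0, 0, 35]]' --delta_rot '[[0, 0, 0], [0, 0, 0], [0, 0, 0], [0, 0, 0], [0, 0, 0]]' --hand '[255, 255, 255, 255, 255]'

```text
time_s: 27.63
tool_pos: [434.6, -199.6, 130.3]
ee_rot: [-0.001, 0.948, 0.317, -0.001]
wrist_force: [0.0, 0.3, 0.6]
width: 0.1
finger_force: 0.0
```

Call:
drive_tool --dp '[[0, 0, 20], [0, 0, 0], [0, 0, 0], [0, 0, 0], [0, 0, 0]]' --delta_rot '[[0, 0, 0], [0, 0, 0], [0, 0, 0], [0, 0, 0], [0, 0, 0]]' --hand '[255, 255, 255, 255, 255]'

```text
time_s: 28.05
tool_pos: [435.8, -199.0, 149.4]
ee_rot: [-0.0, 0.948, 0.318, -0.0]
wrist_force: [0.9, -0.1, 0.8]
width: 0.2
finger_force: 0.0
```

```bash
python3 - <<'E'
from h import *
im,T=wgrab('w10');g=cv2.cvtColor(im,cv2.COLOR_RGB2GRAY).astype(int)
print(T[:3,3].round(1),r.get_state()['wrist_force'])
o=np.array([485.3,-161.8,0]);a=np.radians(37.1);ux=np.array([np.cos(a),np.sin(a),0]);uy=np.array([-ux[1],ux[0],0])
L=lambda x,y,z:o+x*ux+y*uy+[0,0,z]
for n,p in dict(wallgas=L(80,0,48),trayfar=L(80,0,12),traynear=L(-20,0,12),gasface=L(-20,0,46),gasback=L(-23,0,46),tabF=L(-23,0,76),tabB=L(-35,0,76)).items():print(n,wproj(T,p))
print([(v,int(g[v,275:290].mean())) for v in range(0,240,2)])
for x in(0,30,60):
    v=int(round(wproj(T,L(x,0,36))[1]));e=np.abs(np.diff(g[v]))
    print(x,v,[(u,int(e[u])) for u in range(215,350) if e[u]>35],[wproj(T,L(x,s,36))[0] for s in(33,-33)])
# bottles from scene camera and top
s=r.grab_frame('scene');t=r.grab_frame('top')
c=np.array([518,380.5,0]);
for n,p,h in(('drop',(567,372.4),109),('jar',(449.8,389.8),86),('amb',(504.5,383),116)):
    for cam,f in(('scene',s),('top',t)):
        q=[proj(cam,[*p,z]) for z in(h,h-10,h-35,10)];print(n,cam,q,[f[int(round(k[1])),int(round(k[0]))].tolist() for k in q])
hs=cv2.cvtColor(s,cv2.COLOR_RGB2GRAY)
q=proj('scene',[508,381,50]).astype(int);cr=s[q[1]-50:q[1]+40,q[0]-55:q[0]+55];m=(cv2.cvtColor(cr,cv2.COLOR_RGB2HSV)[:,:,2]<70).astype(np.uint8)
n,l,st,ce=cv2.connectedComponentsWithStats(m);print([(x.tolist(),(ce[i]+q-[55,50]).round(1)) for i,x in enumerate(st) if 15<x[4]<3000])
E
```

```text
[ 435.8 -199.   149.4] [0.15893939 0.24244307 0.39347114]
wallgas [283.9  24.4]
trayfar [283.8  38.2]
traynear [283.8 157.3]
gasface [283.9 161.7]
gasback [283.9 165.3]
tabF [284.  170.8]
tabB [284.  186.8]
[(0, 159), (2, 158), (4, 207), (6, 224), (8, 223), (10, 223), (12, 223), (14, 223), (16, 223), (18, 223), (20, 222), (22, 126), (24, 64), (26, 55), (28, 49), (30, 51), (32, 50), (34, 51), (36, 52), (38, 47), (40, 222), (42, 221), (44, 221), (46, 221), (48, 221), (50, 222), (52, 222), (54, 222), (56, 222), (58, 222), (60, 222), (62, 222), (64, 222), (66, 222), (68, 222), (70, 222), (72, 222), (74, 222), (76, 222), (78, 222), (80, 223), (82, 223), (84, 222), (86, 222), (88, 223), (90, 223), (92, 223), (94, 223), (96, 223), (98, 223), (100, 223), (102, 223), (104, 223), (106, 223), (108, 223), (110, 223), (112, 223), (114, 223), (116, 223), (118, 223), (120, 223), (122, 223), (124, 223), (126, 223), (128, 223), (130, 223), (132, 223), (134, 223), (136, 223), (138, 223), (140, 223), (142, 223), (144, 223), (146, 223), (148, 223), (150, 223), (152, 223), (154, 223), (156, 213), (158, 5
[... 1344 characters left out ...]
160.2]), array([176.8, 170.1])] [[246, 247, 248], [204, 199, 192], [243, 246, 248], [165, 150, 146]]
jar top [array([146.3, 233.3]), array([147.2, 233.3]), array([149.3, 233.3]), array([152.6, 233.3])] [[157, 159, 160], [158, 160, 161], [154, 155, 156], [128, 129, 129]]
amb scene [array([187.5, 139.1]), array([187.9, 141.7]), array([189. , 148.1]), array([191.8, 165.4])] [[246, 247, 248], [200, 194, 186], [148, 124, 108], [157, 112, 87]]
amb top [array([145.7, 217.5]), array([146.6, 217.6]), array([148.7, 217.9]), array([154.5, 218.5])] [[157, 158, 159], [157, 158, 159], [140, 139, 139], [115, 76, 45]]
[([75, 0, 13, 10, 62], array([218.8, 108. ])), ([0, 84, 6, 6, 20], array([137.8, 192.2]))]
```

The tray fills the gap from the wall gasket to the gate, the tab sits where the joint should read about 0.040, and all three bottles appear where expected. Handing in.

```bash
python3 -c "
from bench import r
print(r.finish_job())"
```

```text
the job is handed in; nothing more can be done
None
```

I handed the job in at about 28 s of the 72 s limit. The final camera checks showed all three bottles in the spill tray, the gel tray flat in the bay against the fixed wall, and the gate closed on it at about 0.040. The hand-in gave no verdict back.

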